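# Weigh a carton of bottles with weights from the sliding-door case

## Robot

A 7-joint arm with a two-finger parallel gripper is mounted at the origin on the work surface. World frame = base frame: x ahead of the robot, y to its left, z up, the work surface at z = 0. Lengths are in m, angles in rad, forces in N, time in s.
With the tool pointing down it reaches from about 0.425 to 0.95 m from the base axis. Payload 16.7 kg.
Tool frame: the origin (TCP) lies between the finger pads; the fingertips stand 8 mm ahead of it and the grasp point (between the pads) lies 11 mm behind it; z points along the fingers, y is the direction in which the jaws open and shut (so a half turn about z gives the same grasp; the last joint's range is limited). The gripper opens to 94 mm and grips with 3 to 60 N. Pads are 16 mm wide; open, the fingers measure 119 mm over their backs; the gripper's body (75 mm by 177 mm) begins 78 mm behind the grasp point.
Start: joints at [-1.466, 0.426, 0.074, 1.606, -0.034, 1.111, -0.067], TCP at [0.17, 0.653, 0.213] pointing down, gripper open.
Joint ranges: [-2.85, 2.85], [-0.5, 2.14], [-1.23, 1.37], [0.21, 2.46], [-1.02, 4.16], [0.16, 2.05], [-2.73, 2.73]. Speed limits (rad/s): [1.89, 1.89, 2.39, 2.39, 3.01, 3.01, 3.01].

## Interface

Orientations are given as a unit quaternion [w, x, y, z].
In Python, from plant import r gives the robot as it stands.
- The arm moves only by the tool apply_moves, never from a script. Its argument "increments" is a list of rows, each an object with "offset": the shift along the world's x, y, z scaled (see below), a list of three; "dr": the turn, a rotation vector about the world's x, y, z scaled (see below), a list of three; "gripper": the closure, from -1 (fully open) to 1 (shut). In form: [{"offset": [tx, ty, tz], "dr": [rx, ry, rz], "gripper": gripper}, ...]. A call has exactly 10 rows; each row is the pose to reach, as a shift and turn from the pose commanded when the call began; what a row does not reach only later rows make up. The controller multiplies each number of a shift by 30 cm and each number of a turn by 90 degrees. A row lasts 1/12 s, in which the tool goes at most 41.7 mm and 7.16 degrees, less where a joint would pass 70% of its speed; a pose out of reach is approached as far as the arm can. A call with a number of a shift or a turn outside -1 to 1 is refused whole. A call with a gripper value outside its range is refused whole. The fingers move at their own pace and stop on an object; "squeeze" is the grip in N (left out, the last holds). Time passes only in rows, so rows that repeat a pose let the fingers close, or fill a call up. It gives the time, the measured TCP pose, the force and the opening at its end, in the units of the state.
- r.get_state(): the state, without advancing time (a new reading comes with each control period).
- r.read_camera(name): name is "scene" or "top"; returns (picture, depth): 384x512x3 uint8, red, green, blue; 384x512 float32, m along the optical axis (not along the pixel's ray), 0 where there is no reading.
- r.calibration(name): a dict with "fx", "fy", "cx", "cy" (pixels), "k1" (the pictures are not rectified: a ray, as slopes to the right and down, at radius r is drawn at 1 + k1 r^2 times it, then the intrinsics apply), "rvec" (rotation vector, rad) and "tvec" (3), from world to camera coordinates, as OpenCV has them. Camera axes: x right, y down, z forward; pixel columns grow to the right and rows downward; lengths in m; the calibration is good to about 2 mm. A picture is of the moment at which its call begins. calibration takes no time and is no camera call.
- r.sign_off(): hands the job in, once; it reports no verdict.
The state is a dict: "time_s": time; "joint_positions": joint angles; "joint_velocities": joint speeds; "joint_torque": joint torques, N m; "eef_pos": TCP position; "ee_rot": TCP orientation; "ft_force": force on the tool from outside, world axes, zero at the start; "moment": the same for the moment, N m; "finger_gap": finger opening in m.
Only numpy, scipy, OpenCV 4.12 (cv2) and the standard library are available. Lean on these libraries where they do the work, as an engineer would, in place of code of your own. Each camera call takes 0.05 s, during which the arm holds its last target.

## Task

Weigh the carton of bottles on the counter scale: slide the right-hand clear door of the slant-front case well back behind the other door, take out the weights you need and set them down gently on the scale's empty round plate until the beam is as near level as these weights can bring it. Leave the carton standing on its tray and any weight you do not need in the case, do not disturb the things around, and let go of everything at the end.

Things in the scene. Friction and masses are not known exactly. Their poses are not given: they have to be found in the camera images.
- case: Bench-top dust case, grey sheet metal with clear back and top, fixed to the bench, 640 wide (y) x 270 deep (x) x 246 high. Origin: centre of its underside; x points to its back, y to its left, z up; its front faces the robot. Floor at z 12, low divider 56 high at y 0, end walls 10 thick. The weights stand on the floor behind the right-hand (-y) door; spare bottles fill the left side.
- slope (a point): Centre of the case's front opening, a slope 40 degrees from horizontal that rises to the back; 620 wide (case y -310 to 310), 250 up the slope: from case x -125, z 62 (top of the low front sill) to x 67, z 223. Two clear 5 mm sliding doors in a two-groove aluminium track close it. Axes: x up the slope, y to the case's left, z squarely out of the slope.
- rear_door (a joint): Right-hand door, 320 wide, in the inner groove, 13 mm below the other door: travel in m to the case's left (+y), behind the other door; 0 = shut, 0.262 = stop. It drags with about 2.5 N of dry friction, stays where left and can start a little ajar.
- pull (a point): Centre of the hand slot through the right-hand door, moves with it; axes as slope. The slot is 44 wide (y) x 100 long (up the slope), edged in grey plastic 8 wide and thick, open behind, its centre 34 from the door's outer edge. A finger in it pushes the door until it meets the other door's edge (front_edge); beyond that the door can be pushed by its bare outer edge.
- rear_edge (a point): Middle of the right-hand door's outer (right) edge, axes as slope. All of the opening to its right is clear.
- front_door (a joint): Left-hand door, in the outer groove, 320 wide: travel in m to the case's right (-y), over the right-hand door; 0 = shut. Need not be moved.
- front_edge (a point): Middle of the left-hand door's right edge, an upright aluminium strip 10 wide, axes as slope.
- weight_large: Steel 500 g weight standing upright: plain cylinder 50 across and 55 high, then a neck, then a knob 28 across whose top is at 75. Origin: centre of its underside, z up.
- weight_medium: Steel 200 g weight of the same shape: cylinder 38 across and 44 high, knob 24 across, 64 high in all. Origin: centre of its underside, z up.
- weight_small: Steel 100 g weight of the same shape: cylinder 30 across and 40 high, knob 20 across, 60 high in all. Origin: centre of its underside, z up. In the case the three stand about 56 apart in a row along its width, in any order.
- scale: Counter scale, base fixed to the bench, 120 x 300. Origin: centre of its underside; y points from the carton's tray (y -125) to the round plate (y +125). A white index plate with a needle stands between them, behind the beam, its top 177 above the bench.
- beam (a joint): Tilt of the scale's beam in rad: 0 = level, positive = carton side down and round plate up, stops at +-0.12. Near level it tilts 0.06 rad for each 100 g of difference; it comes to rest within about 1.5 s. The carton weighs between 460 and 745 g.
- plate_top (a point): Centre of the top of the scale's flat round weight plate, 180 across, 5 thick, no rim. It stays horizontal, 128 above the bench when level and 15 higher or lower at the beam's stops; it gives way downwards when weight is put on. Axes as the scale's.
- tray_top (a point): Centre of the top of the scale's other platform, a tray 170 x 160 with a 12 lip, that carries the carton. Axes as the scale's.
- carton: Open cardboard carton 130 x 110 x 85 high with twelve orange bottles, standing on the scale's tray; they reach 71 above its underside. Origin: centre of its underside.
- tape_roll: Bystander: roll of packing tape lying flat, 104 across, 48 high. Origin: centre of its underside.
- big_bottle: Bystander: orange plastic bottle standing, 60 across, 135 high. Origin: centre of its underside.
Things that resemble listed ones, but are neither listed nor needed, are in the scene too. Leave any blue look-alike of the carton alone.

How it is judged:
By the outcome, as a careful person would: the job done as asked, in the order asked, and still so for the second after the job is handed in, with the robot touching nothing.
It also fails if it takes over 72 s, if anything falls off the work surface, if the arm or the gripper's body presses on something with over 40 N, if the wrist force passes 120 N, or if a joint passes its speed limit or range.

## Working session

There is one attempt and no reset: what is moved stays moved. The work goes in short steps, Python scripts to look and compute and a tool call to move; the robot and the scene stay as the last step left them, time stands still between calls to the robot, and variables do not carry over. Pictures are saved under pics/ and viewed, and the job is handed in when it is done.

Besides the shell and the picture viewer there is one more tool, called after "Emit:" as a command line: name --argument value ..., lists and objects as JSON in quotes. apply_moves: Moves the arm, as the interface text tells. Its arguments: {"type":"object","properties":{"increments":{"type":"array","items":{"type":"object","properties":{"offset":{"type":"array","items":{"type":"number"}},"dr":{"type":"array","items":{"type":"number"}},"gripper":{"type":"number"}}}},"squeeze":{"type":"number"}},"required":["increments"]}

```bash
ls; mkdir -p pics
python3 - <<'E'
from plant import r
import cv2, numpy as np
s=r.get_state(); print({k:np.round(v,3).tolist() for k,v in s.items()})
for n in ("scene","top"):
    c=r.calibration(n); print(n,c)
    p,d=r.read_camera(n)
    cv2.imwrite(f"pics/{n}0.png",cv2.cvtColor(p,cv2.COLOR_RGB2BGR)); np.save(f"{n}0.npy",d)
E
```

```text
pics
{'time_s': 0.0, 'joint_positions': [-1.466, 0.427, 0.074, 1.607, -0.034, 1.111, -0.067], 'joint_velocities': [-0.001, 0.001, 0.0, -0.002, 0.0, 0.002, 0.002], 'joint_torque': [-0.001, -93.581, 3.665, -45.422, -0.049, 0.02, 0.0], 'eef_pos': [0.17, 0.653, 0.213], 'ee_rot': [-0.0, 0.127, 0.992, -0.001], 'ft_force': [-0.02, 0.383, -0.111], 'moment': [-0.036, -0.006, -0.062], 'finger_gap': 0.094}
scene {'fx': 387.6600892550268, 'fy': 387.6600892550268, 'cx': 255.3236646833741, 'cy': 193.49015712361827, 'k1': -0.04345516951737335, 'rvec': array([ 2.28076349,  0.17813527, -0.07869806]), 'tvec': array([-0.43511267, -0.02479812,  1.70963111])}
top {'fx': 374.4273709899121, 'fy': 374.4273709899121, 'cx': 261.7498990470905, 'cy': 188.36988005660393, 'k1': -0.03815550902965941, 'rvec': array([ 2.1117332 , -2.13617546,  0.21290768]), 'tvec': array([-0.09090176,  0.4608666 ,  1.55673932])}
```

View pics/scene0.png

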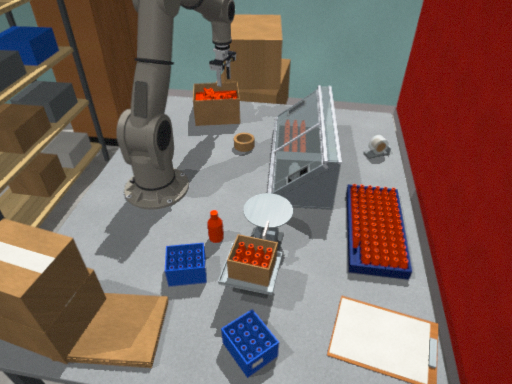

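View pics/top0.png

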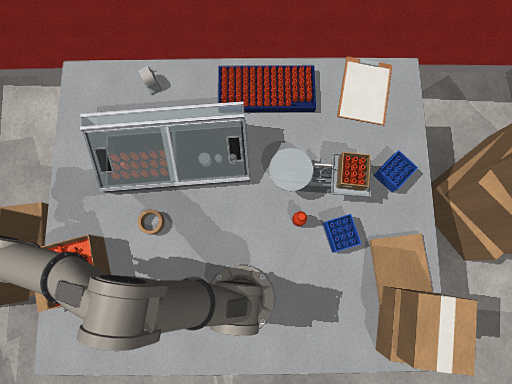

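The top view shows the case at px (82–248, 103–192). Its hand slot is at about (235,148), with the weights at (204,159), (221,157) and (232,156). The plate is at (292,170), the carton at (354,170) and the tape roll at (151,222). Next I'll zoom in and measure.

```bash
cat > h.py <<'E'
import cv2, numpy as np
from plant import r
def cal(n):
    c=r.calibration(n); K=np.array([[c['fx'],0,c['cx']],[0,c['fy'],c['cy']],[0,0,1]])
    return K,np.array([c['k1'],0,0,0,0.]),cv2.Rodrigues(c['rvec'])[0],c['tvec']
def proj(n,P):
    K,D,R,t=cal(n); return cv2.projectPoints(np.atleast_2d(np.float64(P)),cv2.Rodrigues(R)[0],t,K,D)[0][:,0]
def ray(n,uv):
    K,D,R,t=cal(n)
    p=cv2.undistortPoints(np.float64(uv).reshape(-1,1,2),K,D)[:,0]
    d=np.c_[p,np.ones(len(p))]@R; return -R.T@t,d
def cast(n,uv,z):
    o,d=ray(n,uv); return o+d*((z-o[2])/d[:,2])[:,None]
def deproj(n,uv,dep):
    o,d=ray(n,uv); return o+d*np.array([dep[int(round(v)),int(round(u))] for u,v in np.atleast_2d(uv)])[:,None]
def snap(n,tag):
    p,d=r.read_camera(n); cv2.imwrite(f"pics/{n}{tag}.png",cv2.cvtColor(p,cv2.COLOR_RGB2BGR)); np.save(f"{n}{tag}.npy",d); return p[:,:,::-1].copy(),d
def crop(img,u0,u1,v0,v1,k,fn):
    cv2.imwrite(fn,cv2.resize(img[v0:v1,u0:u1],None,fx=k,fy=k,interpolation=cv2.INTER_CUBIC))
E
python3 - <<'E'
from h import *
t=cv2.imread('pics/top0.png');s=cv2.imread('pics/scene0.png')
crop(t,70,270,90,210,4,'pics/t0case.png'); crop(s,215,375,80,230,4,'pics/s0case.png')
crop(t,255,415,130,250,5,'pics/t0sc.png')
d=np.load('top0.npy')
for uv in [(292,170),(285,165),(204,159),(221,157),(232,156),(215,180),(354,160),(250,210)]: print(uv,deproj('top',uv,d)[0].round(3))
E
```

```text
(292, 170) [ 0.516 -0.219  0.142]
(285, 165) [ 0.537 -0.191  0.141]
(204, 159) [0.572 0.142 0.116]
(221, 157) [0.582 0.073 0.109]
(232, 156) [0.596 0.029 0.075]
(215, 180) [0.496 0.103 0.055]
(354, 160) [ 0.544 -0.463  0.182]
(250, 210) [ 0.373 -0.044  0.002]
```

View pics/t0case.png

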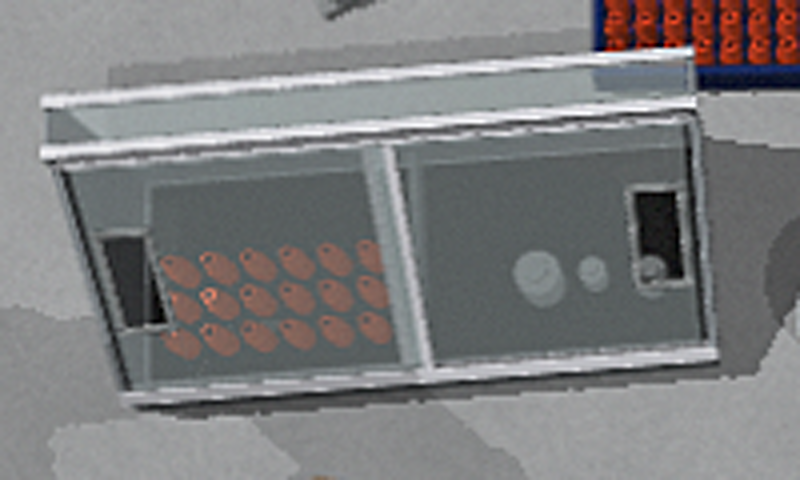

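View pics/s0case.png

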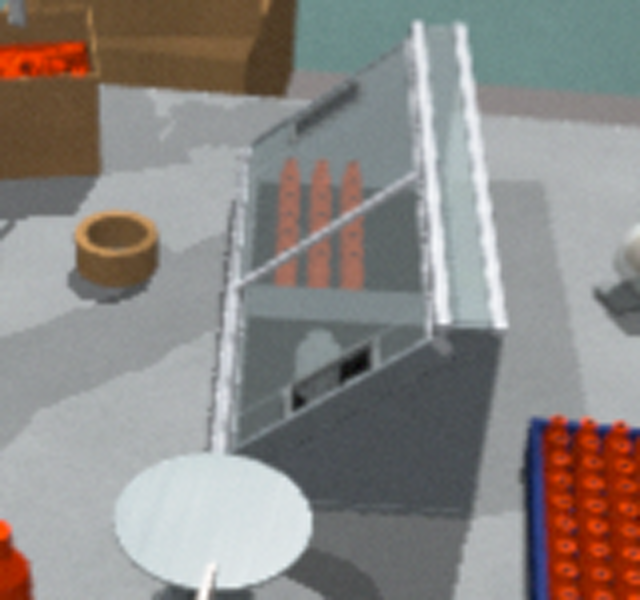

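View pics/t0sc.png

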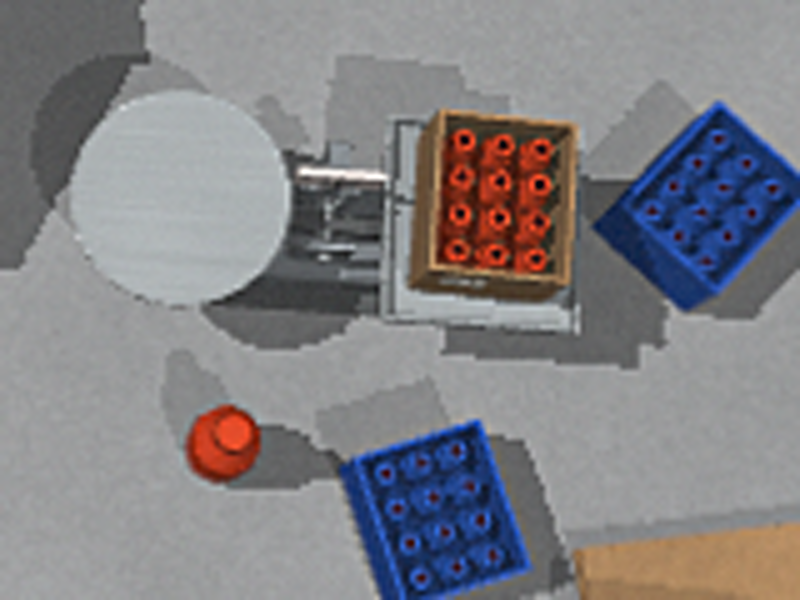

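Run:
```python
from h import *
d=np.load('top0.npy')
P=lambda u,v:(70+u/4-.4,90+v/4-.4)
bl,br=cast('top',[P(42,97),P(694,48)],.246)
print('backtop',bl,br,np.linalg.norm(bl-br))
ul,ur=cast('top',[P(42,160),P(694,105)],.223); print('uprail',ul,ur,np.linalg.norm(ul-ur))
fl,fr=cast('top',[P(122,403),P(717,360)],.062); print('lowrail',fl,fr,np.linalg.norm(fl-fr))
for a,b in((bl,br),(ul,ur),(fl,fr)):
    v=a-b; print('yaw',np.degrees(np.arctan2(-v[0],v[1])), 'mid',(a+b)/2)
# glass plane points right door
for uv in [(180,140),(180,170),(240,170),(230,135),(110,140),(150,180),(211,120),(200,121)]:
    print(uv,deproj('top',uv,d)[0].round(4))
# plate fit
img=cv2.imread('pics/top0.png')
# plate ellipse from depth
K,D,R,t=cal('top')
vs,us=np.mgrid[130:215,255:330]; uv=np.c_[us.ravel(),vs.ravel()]
p=deproj('top',uv,d); m=(abs(p[:,2]-.1425)<.005)
q=p[m]; print('plate',np.median(q,0),q.min(0),q.max(0),m.sum(), np.sqrt(m.sum()))
msk=m.reshape(vs.shape).astype(np.uint8)*255
c=max(cv2.findContours(msk,0,2)[0],key=cv2.contourArea)
(e,ax,an)=cv2.fitEllipse(c); print(e,ax); print('plate centre',cast('top',[(e[0]+255,e[1]+130)],.143))
```

```text
backtop [0.72517755 0.61223121 0.246     ] [ 0.76730919 -0.02562407  0.246     ] 0.6392452056623001
uprail [0.6687319  0.61809629 0.223     ] [ 0.71738292 -0.02456439  0.223     ] 0.6444995515541647
lowrail [0.45532036 0.59008489 0.062     ] [ 0.49498192 -0.04169913  0.062     ] 0.6330277143150645
yaw 3.7790131969888376 mid [0.74624337 0.29330357 0.246     ]
yaw 4.3291767809345405 mid [0.69305741 0.29676595 0.223     ]
yaw 3.592148245962168 mid [0.47515114 0.27419288 0.062     ]
(180, 140) [0.6382 0.2329 0.17  ]
(180, 170) [0.5361 0.2488 0.0783]
(240, 170) [ 0.5335 -0.0049  0.0778]
(230, 135) [0.6553 0.0305 0.1749]
(110, 140) [0.6321 0.5058 0.1992]
(150, 180) [0.4944 0.3743 0.0777]
(211, 120) [0.701  0.1017 0.2241]
(200, 121) [0.694  0.1435 0.2327]
plate [ 0.51915342 -0.21326221  0.14253276] [ 0.33588911 -0.3573338   0.13758045] [ 0.60964548 -0.12545743  0.14749575] 1316 36.27671429443411
(35.58159637451172, 39.17106246948242) (41.839786529541016, 43.12325668334961)
plate centre [[ 0.51868396 -0.21314906  0.143     ]]
```

```bash
cat >> h.py <<'E'
from scipy.spatial.transform import Rotation as Ro
YAW=np.radians(3.8); C0=np.array([.611,.284,0.])
Rc=Ro.from_euler('z',YAW)
def c2w(p): return Rc.apply(p)+C0
def w2c(p): return Rc.inv().apply(np.atleast_2d(p)-C0)
A=np.radians(40); SX=np.array([np.cos(A),0,np.sin(A)]); SN=np.array([-np.sin(A),0,np.cos(A)])
S0=np.array([-.029,0,.1425])
def oncast(n,uv,h):  # case coords of ray hits with plane at slope-normal offset h -> (along slope, y)
    o,d=ray(n,uv); o=w2c(o)[0]; d=Rc.inv().apply(d)
    t=(h-(o-S0)@SN)/(d@SN); p=o+d*t[:,None]; return p
def go(target_w,R=None):
    s=r.get_state(); dp=(np.array(target_w)-s['eef_pos'])/.3
    q=s['ee_rot']; R0=Ro.from_quat([q[1],q[2],q[3],q[0]])
    print('t',round(s['time_s'],2),'off',dp.round(3), 'dr', None if R is None else ((R*R0.inv()).as_rotvec()/(np.pi/2)).round(4))
def toolR(tilt): # jaw along case y, tilt deg outward
    z=Rc.apply([np.sin(np.radians(tilt)),0,-np.cos(np.radians(tilt))]); y=Rc.apply([0,1,0]); x=np.cross(y,z)
    return Ro.from_matrix(np.c_[x,y,z])
E
python3 - <<'E'
from h import *
d=np.load('top0.npy')
P=lambda u,v:(70+u/4-.4,90+v/4-.4)
names=['slot TL','slot TR','slot BR','slot BL','opening BR','opening TR']
pts=[P(626,186),P(686,184),P(690,286),P(636,290)]
for n,p in zip(names,oncast('top',pts,-.013)): print(n,p.round(4),'s',((p-S0)@SX).round(4))
# door planes from depth
for nm,us,vs in (('rear',(182,225),(135,170)),('front',(105,155),(140,150))):
    g=np.array([(u,v) for u in range(*us,3) for v in range(*vs,3)]); p=w2c(deproj('top',g,d)); h=(p-S0)@SN
    print(nm,np.percentile(h,[5,25,50,75,95]).round(4))
# strip (front_edge)
for n,p in zip('ABCD',oncast('top',[P(388,150),P(402,150),P(417,360),P(432,360)],.003)): print('strip',p.round(4))
# weights: knob tops at candidates
for nm,uv,z in (('L',P(540,266),.087),('mid',P(593,269),.074),('right',P(652,266),.074)): print(nm,w2c(cast('top',[uv],z)).round(4))
go(c2w(S0-.0+np.array([0,-.276,0])+.1*SN),toolR(40))
E
python3 - <<'E'
from h import *
t=cv2.imread('pics/top0.png'); crop(t,190,260,105,190,9,'pics/t0w.png')
E
```

```text
slot TL [ 0.0253 -0.2397  0.1711] s 0.06
slot TR [ 0.0233 -0.3003  0.1695] s 0.0574
slot BR [-0.0635 -0.2952  0.0965] s -0.056
slot BL [-0.0635 -0.2384  0.0966] s -0.056
rear [-0.0175 -0.0148 -0.0127 -0.0105 -0.0076]
front [-0.0051 -0.0029  0.0002  0.0022  0.0041]
strip [ 0.0624 -0.0124  0.2231]
strip [ 0.0615 -0.026   0.2224]
strip [-0.1155 -0.0019  0.0738]
strip [-0.1165 -0.0175  0.073 ]
L [[-0.0268 -0.1381  0.087 ]]
mid [[-0.0307 -0.1927  0.074 ]]
right [[-0.0322 -0.2556  0.074 ]]
t 0.1 off [ 1.221 -2.168  0.021] dr [-0.0413 -0.4443  0.1963]
```

View pics/t0w.png

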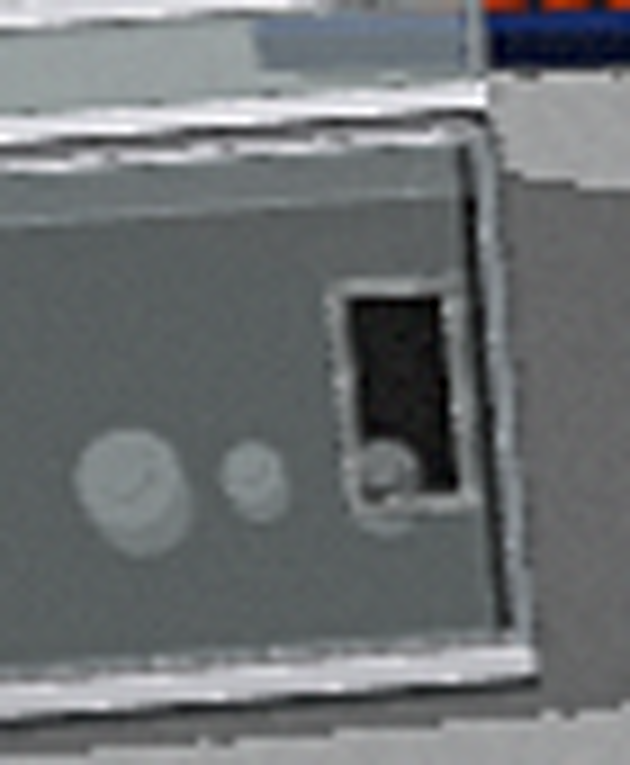

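Run:
```python
from h import *
P=lambda u,v:(70+u/4-.4,90+v/4-.4)
for n in('top','scene'): print(n,ray(n,[(256,192)]), w2c(ray(n,[(256,192)])[0]))
t=cv2.imread('pics/top0.png')
# overlay predicted key points
pts=[[x,y,z] for y in(-.31,.31) for x,z in((-.125,.062),(.067,.223))]+[[.135,.32,.246],[.135,-.32,.246]]
pts+=[[-.029+ .0192*k*5-.0,-.005,.1425+.0161*k*5] for k in(-1,0,1)]
big=cv2.resize(t[90:210,70:270],None,fx=4,fy=4,interpolation=cv2.INTER_CUBIC)
for u,v in proj('top',c2w(np.array(pts))): cv2.circle(big,(int((u-70+.5)*4),int((v-90+.5)*4)),3,(0,255,0),1)
cv2.imwrite('pics/ov.png',big)
s=cv2.imread('pics/scene0.png')
big=cv2.resize(s[80:230,215:375],None,fx=4,fy=4,interpolation=cv2.INTER_CUBIC)
for u,v in proj('scene',c2w(np.array(pts))): cv2.circle(big,(int((u-215+.5)*4),int((v-80+.5)*4)),3,(0,255,0),1)
cv2.imwrite('pics/ovs.png',big)
```

```text
top (array([ 0.15406889, -0.08213606,  1.61666784]), array([[ 0.18157163,  0.00667718, -0.98352274]])) [[-0.4801918  -0.33504849  1.61666784]]
scene (array([ 0.62971603, -1.22387847,  1.10379153]), array([[-0.11406369,  0.74854231, -0.65321643]])) [[-0.0812581  -1.50580374  1.10379153]]
```

View pics/ov.png

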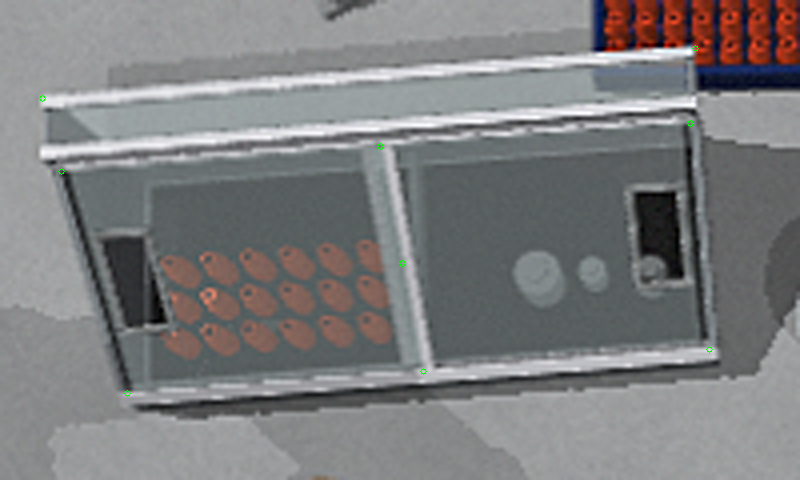

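View pics/ovs.png

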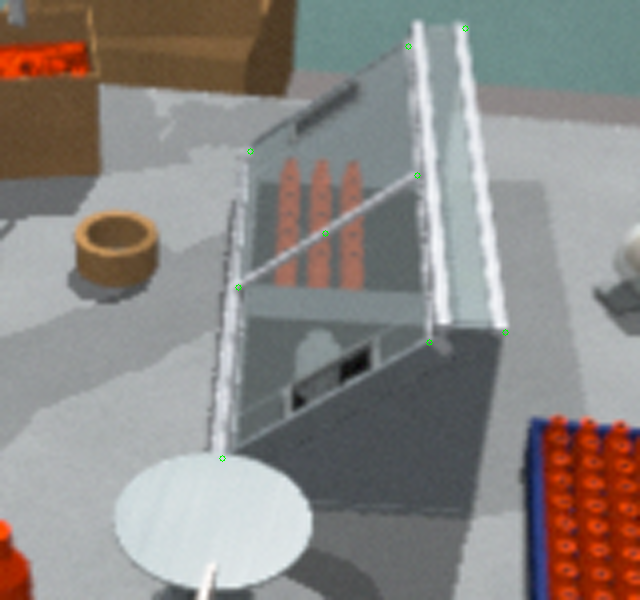

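Emit:
apply_moves --increments '[{"offset": [0,0,0.1],"dr": [0,0,0],"gripper": 1},{"offset": [0,0,0.2],"dr": [0,-0.04,0.02],"gripper": 1},{"offset": [0,-0.1,0.3],"dr": [-0.005,-0.08,0.04],"gripper": 1},{"offset": [0.05,-0.2,0.4],"dr": [-0.01,-0.13,0.06],"gripper": 1},{"offset": [0.1,-0.3,0.4],"dr": [-0.015,-0.18,0.08],"gripper": 1},{"offset": [0.15,-0.4,0.4],"dr": [-0.02,-0.23,0.1],"gripper": 1},{"offset": [0.2,-0.5,0.4],"dr": [-0.025,-0.28,0.12],"gripper": 1},{"offset": [0.25,-0.6,0.4],"dr": [-0.03,-0.33,0.15],"gripper": 1},{"offset": [0.3,-0.7,0.4],"dr": [-0.035,-0.39,0.17],"gripper": 1},{"offset": [0.35,-0.8,0.4],"dr": [-0.041,-0.444,0.196],"gripper": 1}]'

```text
time_s: 0.93
eef_pos: [0.2755, 0.4122, 0.3337]
ee_rot: [0.344, -0.032, 0.938, 0.013]
ft_force: [-0.4, 0.3, 0.1]
finger_gap: 0.0309
```

Run:
```python
from h import *
s=r.get_state(); print(s['eef_pos'],s['ee_rot'],s['joint_positions'].__class__,np.round(s['joint_positions'],2),s['finger_gap'])
go(c2w(S0+np.array([0,-.269,0])+.09*SN),toolR(40))
```

```text
[0.27553715 0.41222047 0.33369789] [ 0.34359489 -0.03226067  0.93847548  0.0128679 ] <class 'numpy.ndarray'> [-1.67 -0.08  0.05  2.14  0.77  1.2  -0.32] 0.03090051257533331
t 0.93 off [ 0.889 -1.341 -0.408] dr [-0.0014  0.0024 -0.002 ]
```

Emit:
apply_moves --increments '[{"offset": [0.05,-0.1,0],"dr": [0,0,0],"gripper": 1},{"offset": [0.1,-0.2,0],"dr": [0,0,0],"gripper": 1},{"offset": [0.17,-0.3,0],"dr": [0,0,0],"gripper": 1},{"offset": [0.24,-0.4,0],"dr": [0,0,0],"gripper": 1},{"offset": [0.31,-0.5,0],"dr": [0,0,0],"gripper": 1},{"offset": [0.38,-0.6,0],"dr": [0,0,0],"gripper": 1},{"offset": [0.45,-0.7,0],"dr": [0,0,0],"gripper": 1},{"offset": [0.52,-0.8,0],"dr": [0,0,0],"gripper": 1},{"offset": [0.6,-0.9,0],"dr": [0,0,0],"gripper": 1},{"offset": [0.67,-1.0,0],"dr": [0,0,0],"gripper": 1}]'

```text
time_s: 1.77
eef_pos: [0.4768, 0.1117, 0.3338]
ee_rot: [0.342, -0.031, 0.939, 0.013]
ft_force: [0.3, 1.7, -0.1]
finger_gap: 0.0007
```

Run:
```python
from h import *
go(c2w(S0+np.array([0,-.269,0])+.07*SN),toolR(40))
```

```text
t 1.77 off [ 0.261 -0.337 -0.459] dr [-0.002   0.0003 -0.001 ]
```

Emit:
apply_moves --increments '[{"offset": [0.05,-0.1,-0.05],"dr": [0,0,0],"gripper": 1},{"offset": [0.1,-0.17,-0.1],"dr": [0,0,0],"gripper": 1},{"offset": [0.15,-0.24,-0.16],"dr": [0,0,0],"gripper": 1},{"offset": [0.2,-0.3,-0.23],"dr": [0,0,0],"gripper": 1},{"offset": [0.24,-0.33,-0.3],"dr": [0,0,0],"gripper": 1},{"offset": [0.261,-0.337,-0.36],"dr": [-0.002,0,-0.001],"gripper": 1},{"offset": [0.261,-0.337,-0.42],"dr": [-0.002,0,-0.001],"gripper": 1},{"offset": [0.261,-0.337,-0.459],"dr": [-0.002,0,-0.001],"gripper": 1},{"offset": [0.261,-0.337,-0.459],"dr": [-0.002,0,-0.001],"gripper": 1},{"offset": [0.261,-0.337,-0.459],"dr": [-0.002,0,-0.001],"gripper": 1}]'

```text
time_s: 2.6
eef_pos: [0.5557, 0.0121, 0.1971]
ee_rot: [0.34, -0.031, 0.94, 0.01]
ft_force: [-0.0, 0.3, 1.0]
finger_gap: 0.0003
```

Run:
```python
from h import *
print(w2c(r.get_state()['eef_pos']))
t,d=snap('top','1'); s,_=snap('scene','1')
cv2.imwrite('pics/c1.png',np.hstack([cv2.resize(t[100:200,180:280],(400,400)),cv2.resize(s[80:180,250:350],(400,400))]))
go(c2w(S0+np.array([0,-.269,0])-.020*SN),toolR(40))
```

```text
[[-0.07317254 -0.26765207  0.19708412]]
t 2.7 off [ 0.189  0.005 -0.236] dr [-0.0002 -0.0012  0.0001]
```

View pics/c1.png

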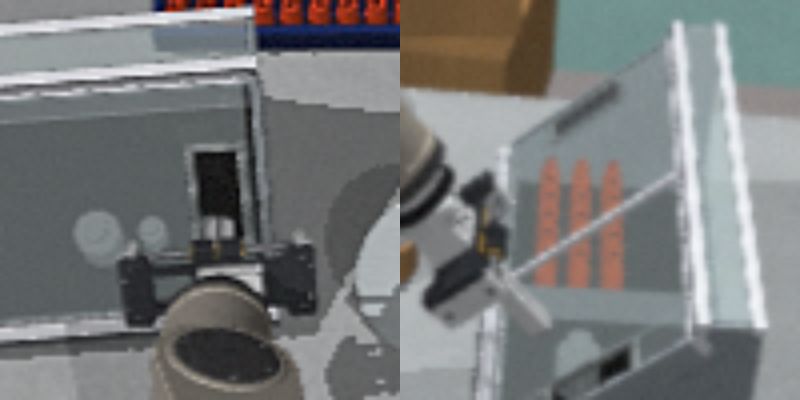

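The closed fingertips, at crop px (217,235), line up with the slot (columns 195–240), so I'll insert them and start pushing.

Emit:
apply_moves --increments '[{"offset": [0.03,0.001,-0.037],"dr": [0,0,0],"gripper": 1},{"offset": [0.06,0.002,-0.075],"dr": [0,0,0],"gripper": 1},{"offset": [0.09,0.003,-0.112],"dr": [0,0,0],"gripper": 1},{"offset": [0.12,0.004,-0.15],"dr": [0,0,0],"gripper": 1},{"offset": [0.155,0.005,-0.194],"dr": [0,0,0],"gripper": 1},{"offset": [0.189,0.005,-0.236],"dr": [0,0,0],"gripper": 1},{"offset": [0.189,0.005,-0.236],"dr": [0,0,0],"gripper": 1},{"offset": [0.188,0.02,-0.236],"dr": [0,0,0],"gripper": 1},{"offset": [0.186,0.05,-0.236],"dr": [0,0,0],"gripper": 1},{"offset": [0.184,0.08,-0.236],"dr": [0,0,0],"gripper": 1}]'

```text
time_s: 3.53
eef_pos: [0.5677, 0.0295, 0.1818]
ee_rot: [0.34, -0.03, 0.94, 0.008]
ft_force: [-0.0, 0.4, 0.2]
finger_gap: 0.0004
```

Run:
```python
from h import *
p=w2c(r.get_state()['eef_pos'])[0]; print(p, (p-S0)@SN,r.get_state()['ft_force'])
go(c2w(S0+np.array([0,-.04,0])-.020*SN),toolR(40))
```

```text
[-0.06006452 -0.25107025  0.18177797] 0.050056559292245555 [-0.01799276  0.40696046  0.20478195]
t 3.53 off [ 0.099  0.712 -0.182] dr [ 0.0038 -0.0025  0.0032]
```

Run:
```python
from h import *
s=r.get_state(); print(np.round(s['joint_positions'],3),np.round(s['joint_velocities'],3),s['ee_rot'])
```

```text
[-1.587 -0.081  1.375  2.461  1.559  0.162 -0.05 ] [-0.188  0.173 -0.003 -0.     0.052 -0.001 -0.297] [ 0.33988829 -0.02979481  0.93996212  0.00770869]
```

Joints 3, 4 and 6 reached their limits: a 40° tilt folds the arm too far this close to the base. I'll back off upward and cut the tilt to about 15°.

Emit:
apply_moves --increments '[{"offset": [0,0,0.05],"dr": [0,0.0,0],"gripper": 1},{"offset": [0,0,0.1],"dr": [-0.002,0.03,0],"gripper": 1},{"offset": [0,0,0.15],"dr": [-0.004,0.06,0],"gripper": 1},{"offset": [0,-0.02,0.2],"dr": [-0.006,0.09,0],"gripper": 1},{"offset": [0,-0.03,0.2],"dr": [-0.008,0.12,0],"gripper": 1},{"offset": [0,-0.04,0.2],"dr": [-0.01,0.15,0],"gripper": 1},{"offset": [0,-0.05,0.2],"dr": [-0.012,0.18,0],"gripper": 1},{"offset": [0,-0.06,0.2],"dr": [-0.014,0.21,0],"gripper": 1},{"offset": [0,-0.06,0.2],"dr": [-0.016,0.245,0],"gripper": 1},{"offset": [0,-0.06,0.2],"dr": [-0.018,0.277,0],"gripper": 1}]'

```text
time_s: 4.37
eef_pos: [0.5654, 0.0147, 0.2457]
ee_rot: [0.13, -0.035, 0.991, -0.0]
ft_force: [-0.5, 1.4, 1.2]
finger_gap: 0.0005
```

Run:
```python
from h import *
s=r.get_state(); print(np.round(s['joint_positions'],3),np.round(s['joint_velocities'],3),s['eef_pos'],w2c(s['eef_pos']))
go(c2w(S0+np.array([0,-.269,0])+.05*SN),toolR(15))
```

```text
[-1.822 -0.488  1.373  2.064  0.689  1.022  0.902] [-0.705 -0.975  0.036 -0.408  0.626  1.364 -0.594] [0.5654206  0.01467779 0.24574087] [[-0.06332823 -0.26570938  0.24574087]]
t 4.37 off [ 0.008 -0.01  -0.216] dr [ 0.0063 -0.0002 -0.0016]
```

Emit:
apply_moves --increments '[{"offset": [0,0,0.02],"dr": [0,0,0],"gripper": 1},{"offset": [0,0,0.04],"dr": [0,0,0],"gripper": 1},{"offset": [0,0,0.06],"dr": [0,0,0],"gripper": 1},{"offset": [0,0,0.08],"dr": [0,0,0],"gripper": 1},{"offset": [0,0,0.08],"dr": [0,0,0],"gripper": 1},{"offset": [0,0,0.08],"dr": [0,0,0],"gripper": 1},{"offset": [0,0,0.08],"dr": [0,0,0],"gripper": 1},{"offset": [0,0,0.08],"dr": [0,0,0],"gripper": 1},{"offset": [0,0,0.08],"dr": [0,0,0],"gripper": 1},{"offset": [0,0,0.08],"dr": [0,0,0],"gripper": 1}]'

```text
time_s: 5.2
eef_pos: [0.565, 0.0122, 0.2674]
ee_rot: [0.13, -0.033, 0.991, 0.002]
ft_force: [0.1, 1.2, 0.1]
finger_gap: 0.0002
```

Run:
```python
from h import *
s=r.get_state(); print(np.round(s['joint_positions'],3),np.round(s['joint_velocities'],3),s['eef_pos'],w2c(s['eef_pos']))
go(c2w(S0+np.array([0,-.269,0])+.05*SN),toolR(15))
```

```text
[-1.782 -0.491  1.321  2.036  0.664  1.065  0.921] [-0.001  0.001 -0.001 -0.002  0.001  0.    -0.   ] [0.56501495 0.01223209 0.2673996 ] [[-0.06389507 -0.26812281  0.2673996 ]]
t 5.2 off [ 0.009 -0.002 -0.289] dr [ 0.0027 -0.0011  0.0008]
```

Emit:
apply_moves --increments '[{"offset": [0,0,0.07],"dr": [0,0,0],"gripper": 1},{"offset": [0,0,0.14],"dr": [0,0,0],"gripper": 1},{"offset": [0,0,0.21],"dr": [0,0,0],"gripper": 1},{"offset": [0,0,0.28],"dr": [0,0,0],"gripper": 1},{"offset": [0,0,0.35],"dr": [0,0,0],"gripper": 1},{"offset": [0,0,0.42],"dr": [0,0,0],"gripper": 1},{"offset": [0,0,0.49],"dr": [0,0,0],"gripper": 1},{"offset": [0,0,0.56],"dr": [0,0,0],"gripper": 1},{"offset": [0,0,0.63],"dr": [0,0,0],"gripper": 1},{"offset": [0,0,0.7],"dr": [0,0,0],"gripper": 1}]'

```text
time_s: 6.03
eef_pos: [0.565, 0.0123, 0.4785]
ee_rot: [0.13, -0.033, 0.991, 0.002]
ft_force: [-0.1, -0.6, 0.8]
finger_gap: 0.0005
```

Run:
```python
from h import *
s=r.get_state(); print(np.round(s['joint_positions'],3),np.round(s['joint_velocities'],3),s['eef_pos'],w2c(s['eef_pos']))
go(c2w(S0+np.array([0,-.269,0])+.05*SN),toolR(15))
```

```text
[-1.65  -0.455  1.055  1.686  0.529  1.461  1.041] [ 0.008  0.082 -0.131 -0.495 -0.104  0.45   0.134] [0.56497981 0.01228769 0.47848872] [[-0.06392645 -0.26806501  0.47848872]]
t 6.03 off [ 0.009 -0.002 -0.992] dr [ 0.0025 -0.001   0.0006]
```

```bash
cat > kin.py <<'E'
import numpy as np, itertools, json
from scipy.optimize import least_squares
from scipy.spatial.transform import Rotation as Ro
def fk(q,p,s):
    o1,d1,L1,L2,L3,a2,a4,a5,a7,o7,l2,l4,l6=p
    R=Ro.from_euler('z',s[0]*q[0]+o1); P=np.array([0,0,d1])
    def t(v): nonlocal P; P=P+R.apply(v)
    t([a2,l2,0]); R=R*Ro.from_euler('y',q[1]); R=R*Ro.from_euler('z',s[1]*q[2]); t([a4,l4,L1])
    R=R*Ro.from_euler('y',q[3]); R=R*Ro.from_euler('z',s[2]*q[4]); t([a5,l6,L2])
    R=R*Ro.from_euler('y',q[5]); t([a7,0,0]); R=R*Ro.from_euler('z',s[3]*q[6]+o7); t([0,0,L3])
    return P,R
data=[([-1.466,.427,.074,1.607,-.034,1.111,-.067],(.17,.653,.213),[0,.127,.992,-.001]),
([-1.67,-0.08,0.05,2.14,0.77,1.2,-0.32],(.27553,.41222,.33370),[.34359,-.03226,.93848,.01287]),
([-1.587,-0.081,1.375,2.461,1.559,0.162,-0.05],(.5677,.0295,.1818),[.33989,-.02979,.93996,.00771]),
([-1.822,-0.488,1.373,2.064,0.689,1.022,0.902],(.56542,.01468,.24574),[.13,-.035,.991,0]),
([-1.782,-0.491,1.321,2.036,0.664,1.065,0.921],(.56501,.01223,.26740),[.13,-.033,.991,.002]),
([-1.65,-0.455,1.055,1.686,0.529,1.461,1.041],(.56498,.01229,.47849),[.13,-.033,.991,.002])]
def res(p,s):
    o=[]
    for q,x,w in data:
        P,R=fk(q,p,s); Rt=Ro.from_quat([w[1],w[2],w[3],w[0]])
        o+=list(P-x)+list(.3*(R*Rt.inv()).as_rotvec())
    return np.array(o+list(.003*np.array(p)[[5,6,7,8,10,11,12]]))
if __name__=='__main__':
    out=[]
    for s in itertools.product((1,-1),repeat=4):
        for o1,o7 in itertools.product((0,1.57,3.14,-1.57),repeat=2):
            f=least_squares(res,[o1,.35,.4,.4,.25,0,0,0,0,o7,0,0,0],args=(s,)); out.append((f.cost,s,f.x))
    out.sort(key=lambda t:t[0])
    for c,s,x in out[:4]: print(c,s,x.round(4))
    json.dump([list(out[0][1]),list(out[0][2])],open('kin.json','w'))
    print(np.abs(res(out[0][2],out[0][1])[:-7]).reshape(-1,6).round(4))
E
python3 kin.py
```

```text
2.9885101307187205e-06 (-1, -1, -1, -1) [ 4.3000e-03  2.8520e-01  5.5170e-01  4.9360e-01  3.5610e-01  7.0000e-04
  1.5000e-03 -1.7000e-03  1.3000e-03  1.5742e+00 -2.5700e-02 -3.9800e-02
 -1.7000e-03]
2.9885101307187633e-06 (-1, -1, -1, -1) [ 4.3000e-03  2.8520e-01  5.5170e-01  4.9360e-01  3.5610e-01  7.0000e-04
  1.5000e-03 -1.7000e-03  1.3000e-03  1.5742e+00 -2.5700e-02 -3.9800e-02
 -1.7000e-03]
2.9885101307188192e-06 (-1, -1, -1, -1) [ 4.3000e-03  2.8520e-01  5.5170e-01  4.9360e-01  3.5610e-01  7.0000e-04
  1.5000e-03 -1.7000e-03  1.3000e-03  1.5742e+00 -2.5700e-02 -3.9800e-02
 -1.7000e-03]
2.988510130718849e-06 (-1, -1, -1, -1) [ 4.3000e-03  2.8520e-01  5.5170e-01  4.9360e-01  3.5610e-01  7.0000e-04
  1.5000e-03 -1.7000e-03  1.3000e-03  1.5742e+00 -2.5700e-02 -3.9800e-02
 -1.7000e-03]
[[0.     0.0001 0.0003 0.     0.     0.0004]
 [0.0002 0.     0.0001 0.0013 0.0001 0.0014]
 [0.0001 0.0001 0.0002 0.0007 0.     0.0006]
 [0.0001 0.0002 0.0003 0.     0.     0.    ]
 [0.0001 0.0001 0.0002 0.0005 0.0004 0.    ]
 [0.0002 0.0001 0.     0.0005 0.0005 0.0001]]
```

```bash
cat >> kin.py <<'E'
s_,p_=json.load(open('kin.json')) if __name__!='__main__' else (None,None)
LO=np.array([-2.85,-.5,-1.23,.21,-1.02,.16,-2.73]);HI=np.array([2.85,2.14,1.37,2.46,4.16,2.05,2.73])
def F(q): return fk(q,p_,s_)
def err(q,P,R):
    a,b=F(q); return np.r_[P-a,.3*(R*b.inv()).as_rotvec()]
def jac(q):
    P0,R0=F(q); J=np.zeros((6,7))
    for i in range(7):
        d=np.array(q,float); d[i]+=1e-5; P,R=F(d); J[:,i]=np.r_[P-P0,.3*(R*R0.inv()).as_rotvec()]/1e-5
    return J
def ik(P,R,q0,w=.01,qref=None):
    qref=q0 if qref is None else qref
    f=least_squares(lambda q:np.r_[err(q,P,R)*100,w*(q-qref)],np.clip(q0,LO+1e-3,HI-1e-3),bounds=(LO,HI)); return f.x,np.linalg.norm(err(f.x,P,R))
def follow(q,P,R,n=20,k=0,qc=None):
    q=np.array(q,float); P0,R0=F(q); dv=(R*R0.inv()).as_rotvec()
    for i in range(1,n+1):
        for _ in range(3):
            e=err(q,P0+(P-P0)*i/n,Ro.from_rotvec(dv*i/n)*R0); J=jac(q); Ji=np.linalg.pinv(J,rcond=1e-3)
            dq=Ji@e
            if k: dq+=k*(np.eye(7)-Ji@J)@(qc-q)
            q=np.clip(q+dq,LO,HI)
    return q,np.linalg.norm(err(q,P,R))
E
cat > sim.py <<'E'
from kin import *
q=np.array(data[0][0]); 
rt=lambda w:Ro.from_quat([w[1],w[2],w[3],w[0]])
for k in (0,.003,.01,.03):
    q=np.array(data[0][0]); 
    mid=(LO+HI)/2
    for d in data[1:]:
        q,e=follow(q,np.array(d[1]),rt(d[2]),k=k,qc=mid); print(k,q.round(2),round(e,4),'real',d[0])
E
python3 sim.py
```

```text
0 [-1.69 -0.09  0.07  2.14  0.77  1.2  -0.32] 0.0 real [-1.67, -0.08, 0.05, 2.14, 0.77, 1.2, -0.32]
0 [-1.18 -0.    0.97  2.46  1.58  0.16 -0.11] 0.0275 real [-1.587, -0.081, 1.375, 2.461, 1.559, 0.162, -0.05]
0 [-1.33  0.16  1.32  2.06 -0.22  0.79  1.74] 0.0016 real [-1.822, -0.488, 1.373, 2.064, 0.689, 1.022, 0.902]
0 [-1.42  0.09  1.37  2.04 -0.11  0.83  1.64] 0.0021 real [-1.782, -0.491, 1.321, 2.036, 0.664, 1.065, 0.921]
0 [-1.34 -0.23  0.99  1.69  0.28  1.34  1.27] 0.0 real [-1.65, -0.455, 1.055, 1.686, 0.529, 1.461, 1.041]
0.003 [-1.53 -0.08 -0.08  2.14  0.76  1.18 -0.31] 0.0 real [-1.67, -0.08, 0.05, 2.14, 0.77, 1.2, -0.32]
0.003 [-0.83  0.01  0.61  2.45  1.57  0.16 -0.13] 0.0261 real [-1.587, -0.081, 1.375, 2.461, 1.559, 0.162, -0.05]
0.003 [-0.71  0.06  0.58  2.05 -0.01  0.78  1.51] 0.0 real [-1.822, -0.488, 1.373, 2.064, 0.689, 1.022, 0.902]
0.003 [-0.6   0.04  0.46  2.02  0.01  0.83  1.49] 0.0 real [-1.782, -0.491, 1.321, 2.036, 0.664, 1.065, 0.921]
0.003 [-0.55 -0.07  0.37  1.66  0.06  1.29  1.45] 0.0 real [-1.65, -0.455, 1.055, 1.686, 0.529, 1.461, 1.041]
0.01 [-1.27 -0
[... 374 characters left out ...]
82, -0.491, 1.321, 2.036, 0.664, 1.065, 0.921]
0.01 [-0.1  -0.04 -0.05  1.65  0.03  1.28  1.48] 0.0 real [-1.65, -0.455, 1.055, 1.686, 0.529, 1.461, 1.041]
0.03 [-0.9  -0.06 -0.67  2.11  0.74  1.15 -0.28] 0.0 real [-1.67, -0.08, 0.05, 2.14, 0.77, 1.2, -0.32]
0.03 [-0.21  0.03 -0.03  2.42  1.56  0.16 -0.12] 0.0181 real [-1.587, -0.081, 1.375, 2.461, 1.559, 0.162, -0.05]
0.03 [ 0.02  0.08 -0.19  2.01  0.07  0.79  1.43] 0.0 real [-1.822, -0.488, 1.373, 2.064, 0.689, 1.022, 0.902]
0.03 [ 0.07  0.06 -0.24  1.98  0.06  0.84  1.44] 0.0 real [-1.782, -0.491, 1.321, 2.036, 0.664, 1.065, 0.921]
0.03 [-0.08 -0.04 -0.07  1.64  0.03  1.28  1.48] 0.0 real [-1.65, -0.455, 1.055, 1.686, 0.529, 1.461, 1.041]
```

```bash
cat > sim2.py <<'E'
from kin import *
import h
from h import c2w,S0,SN,toolR
q0=np.array(data[-1][0])
import sys
for tilt in (15,0,8):
  for pre in ([],[('out',np.array([.75,-.0,.4]))],[('out2',np.array([.6,-.45,.4]))],[('o3',np.array([.8,.0,.4])),('o4',np.array([.65,-.5,.4]))]):
    q=q0; print('tilt',tilt)
    R=toolR(tilt)
    wp=pre+[('preslot',c2w(S0+np.array([0,-.269,0])+.05*SN)),('slot',c2w(S0+np.array([0,-.269,0])-.02*SN)),('pushed',c2w(S0+np.array([0,-.035,0])-.02*SN)),('L',c2w([-.03,-.138,.08])),('lift',c2w([-.1,-.138,.32])),('plate',np.array([.52,-.213,.22]))]
    for n,P in wp:
        q,e=follow(q,P,R,n=15); print('  ',n,q.round(2),round(e,4))
E
python3 sim2.py
```

```text
tilt 15
   preslot [-1.93 -0.5   1.37  2.14  0.82  0.93  0.8 ] 0.0848
   slot [-2.1  -0.5   1.37  2.16  0.98  0.89  0.69] 0.2142
   pushed [-2.6  -0.5   1.37  2.1   1.06  1.01  0.25] 0.2677
   L [-2.41 -0.5   1.37  2.24  1.13  0.88  0.31] 0.2663
   lift [-1.93 -0.5   1.12  2.01  0.67  1.23  0.63] 0.0016
   plate [-1.39 -0.5   1.37  2.08  0.62  0.95  1.4 ] 0.0388
tilt 15
   out [-2.21 -0.5   1.37  1.5   0.8   1.43  1.03] 0.185
   preslot [-1.93 -0.5   1.37  2.14  0.83  0.94  0.79] 0.0831
   slot [-2.1  -0.5   1.37  2.16  0.98  0.89  0.69] 0.2142
   pushed [-2.6  -0.5   1.37  2.1   1.06  1.01  0.25] 0.2677
   L [-2.41 -0.5   1.37  2.24  1.13  0.88  0.31] 0.2663
   lift [-1.93 -0.5   1.12  2.01  0.67  1.23  0.63] 0.0016
   plate [-1.39 -0.5   1.37  2.08  0.62  0.95  1.4 ] 0.0388
tilt 15
   out2 [-1.53 -0.5   1.37  1.47  0.65  1.41  1.75] 0.2102
   preslot [-1.92 -0.5   1.37  2.14  0.79  0.91  0.83] 0.0909
   slot [-2.1  -0.5   1.37  2.16  0.98  0.89  0.69] 0.2144
   pushed [-2.6  -0.5   1.37  2.1   1.06  1.01  0.25] 0.2677
   L [-2.41 -0.5   1.37  2.24  1.13  0.88  0.31] 0.2663
   lift 
[... 3254 characters left out ...]
.63 -0.5   1.37  2.03  0.94  1.08  0.37] 0.2938
   L [-2.45 -0.5   1.37  2.16  0.98  0.96  0.45] 0.2899
   lift [-2.04 -0.5   1.26  1.92  0.59  1.32  0.71] 0.0011
   plate [-1.53 -0.5   1.37  2.01  0.64  1.11  1.36] 0.0862
tilt 8
   o3 [-2.39 -0.5   1.37  1.34  0.86  1.61  1.05] 0.2963
   o4 [-1.73 -0.5   1.37  1.29  0.8   1.61  1.74] 0.3219
   preslot [-2.02 -0.5   1.37  2.06  0.75  1.07  0.85] 0.1323
   slot [-2.17 -0.5   1.37  2.08  0.88  1.01  0.78] 0.2459
   pushed [-2.63 -0.5   1.37  2.03  0.94  1.08  0.37] 0.2938
   L [-2.45 -0.5   1.37  2.16  0.98  0.96  0.45] 0.2899
   lift [-2.04 -0.5   1.26  1.92  0.59  1.32  0.71] 0.0011
   plate [-1.53 -0.5   1.37  2.01  0.64  1.11  1.36] 0.0862
```

```bash
cat > sim3.py <<'E'
from kin import *
from h import c2w,S0,SN,toolR
rt=lambda w:Ro.from_quat([w[1],w[2],w[3],w[0]])
R0=toolR(0); Rs=rt(data[0][2])
def run(wp,q):
    for n,P,R in wp:
        q,e=follow(q,np.array(P),R,n=20); print('  ',n,np.round(P,2),q.round(2),round(e,4))
    return q
q0=np.array(data[-1][0])
def rest(T,off=0):
    R=toolR(T); return [('preslot',c2w(S0+np.array([0,-.269,0])+.05*SN),R),('slot',c2w(S0+np.array([0,-.269,0])-.02*SN),R),('pushed',c2w(S0+np.array([0,-.035,0])-.02*SN),R),('L',c2w([-.03,-.138,.08]),R),('lift',c2w([-.1,-.138,.32]),R),('plate',np.array([.52,-.213,.22]),R)]
if __name__=='__main__':
  for az1 in ([('a',(.2,.6,.42),Rs),('b',(.4,.5,.4),R0),('c',(.6,.25,.4),R0)],
            [('a',(.1,.65,.45),Rs),('b',(.4,.55,.45),R0),('c',(.65,.25,.42),R0)],
            [('a',(.3,.6,.42),R0),('c',(.6,.25,.4),R0)]):
    print('path'); q=run(az1,q0)
    for T in (0,15): print(T); run(rest(T),q)
E
python3 sim3.py
```

```text
path
   a [0.2  0.6  0.42] [-1.83  0.28  0.63  1.44 -0.16  1.48  0.12] 0.0
   b [0.4 0.5 0.4] [-1.48  0.31  0.66  1.46 -0.19  1.44  0.81] 0.0
   c [0.6  0.25 0.4 ] [-1.04  0.35  0.76  1.44 -0.24  1.45  1.35] 0.0
0
   preslot [0.57 0.01 0.18] [-0.74  0.36  0.76  1.92 -0.3   0.98  1.79] 0.0
   slot [0.61 0.01 0.13] [-0.65  0.5   0.69  1.86 -0.4   0.92  1.87] 0.0
   pushed [0.6  0.25 0.13] [-0.98  0.55  0.67  1.78 -0.41  0.96  1.5 ] 0.0
   L [0.59 0.14 0.08] [-0.83  0.55  0.65  1.9  -0.44  0.83  1.68] 0.0
   lift [0.52 0.14 0.32] [-1.11  0.14  0.83  1.81 -0.11  1.24  1.38] 0.0
   plate [ 0.52 -0.21  0.22] [-0.46  0.34  0.92  1.89 -0.31  1.06  2.22] 0.0
15
   preslot [0.57 0.01 0.18] [-0.86  0.19  0.8   2.12 -0.22  0.64  1.72] 0.0
   slot [0.61 0.01 0.13] [-0.7   0.36  0.68  2.07 -0.42  0.56  1.88] 0.0
   pushed [0.6  0.25 0.13] [-1.15  0.45  0.75  1.99 -0.35  0.6   1.42] 0.0
   L [0.59 0.14 0.08] [-0.92  0.43  0.65  2.11 -0.42  0.46  1.64] 0.0
   lift [0.52 0.14 0.32] [-1.39 -0.13  0.88  2.    0.25  1.    1.02] 0.0
   plate [ 0.52 -0.21  0.22] [-1.38 -0.48  1.37  2.09  0.55  0.91  1.46]
[... 1458 characters left out ...]
2  1.78 -0.52  0.99  1.6 ] 0.0
   L [0.59 0.14 0.08] [-0.92  0.6   0.78  1.9  -0.55  0.86  1.78] 0.0
   lift [0.52 0.14 0.32] [-1.31  0.18  1.07  1.82 -0.17  1.24  1.45] 0.0
   plate [ 0.52 -0.21  0.22] [-0.53  0.38  1.02  1.89 -0.36  1.07  2.28] 0.0
15
   preslot [0.57 0.01 0.18] [-1.    0.23  0.98  2.13 -0.32  0.65  1.82] 0.0
   slot [0.61 0.01 0.13] [-0.79  0.39  0.8   2.08 -0.53  0.58  1.99] 0.0
   pushed [0.6  0.25 0.13] [-1.24  0.5   0.89  1.99 -0.49  0.62  1.54] 0.0
   L [0.59 0.14 0.08] [-1.01  0.47  0.76  2.11 -0.56  0.48  1.77] 0.0
   lift [0.52 0.14 0.32] [-1.63 -0.22  1.05  2.    0.37  1.04  0.91] 0.0
   plate [ 0.52 -0.21  0.22] [-1.39 -0.5   1.37  2.08  0.62  0.95  1.4 ] 0.0394
```

```bash
cat > sim4.py <<'E'
from sim3 import *
Rz=lambda a,R:Ro.from_euler('z',a)*R
for nm,az1 in (('A',[('a',(.1,.65,.45),Rs),('b',(.4,.55,.45),R0),('c',(.65,.25,.42),R0)]),
            ('B',[('a',(.1,.7,.4),Rs),('b',(.4,.6,.4),R0),('c',(.7,.25,.4),R0)]),
            ('C',[('a',(.1,.7,.4),Rz(.5,Rs)),('b',(.4,.6,.4),R0),('c',(.7,.15,.4),R0)]),
            ('D',[('a',(-.1,.65,.5),Rz(.5,Rs)),('b',(.4,.55,.4),R0),('c',(.7,.15,.4),R0)])):
    print(nm); q=run(az1,q0)
    for T in (0,8): print(T); run(rest(T),q)
E
python3 sim4.py
```

```text
A
   a [0.1  0.65 0.45] [-1.83  0.31  0.44  1.31 -0.13  1.55 -0.09] 0.0
   b [0.4  0.55 0.45] [-1.38  0.36  0.51  1.26 -0.17  1.56  0.74] 0.0
   c [0.65 0.25 0.42] [-0.86  0.42  0.62  1.28 -0.24  1.52  1.36] 0.0
0
   preslot [0.57 0.01 0.18] [-0.65  0.33  0.64  1.91 -0.24  0.97  1.73] 0.0
   slot [0.61 0.01 0.13] [-0.58  0.48  0.59  1.85 -0.33  0.91  1.8 ] 0.0
   pushed [0.6  0.25 0.13] [-0.9   0.52  0.56  1.77 -0.33  0.94  1.43] 0.0
   L [0.59 0.14 0.08] [-0.76  0.52  0.54  1.9  -0.36  0.82  1.61] 0.0
   lift [0.52 0.14 0.32] [-0.98  0.13  0.67  1.81 -0.08  1.24  1.35] 0.0
   plate [ 0.52 -0.21  0.22] [-0.4   0.31  0.83  1.89 -0.26  1.05  2.17] 0.0
8
   preslot [0.57 0.01 0.18] [-0.7   0.24  0.66  2.02 -0.21  0.79  1.7 ] 0.0
   slot [0.61 0.01 0.13] [-0.61  0.4   0.59  1.97 -0.33  0.72  1.8 ] 0.0
   pushed [0.6  0.25 0.13] [-0.98  0.46  0.59  1.89 -0.29  0.75  1.38] 0.0
   L [0.59 0.14 0.08] [-0.81  0.46  0.55  2.01 -0.34  0.62  1.58] 0.0
   lift [0.52 0.14 0.32] [-1.08  0.01  0.69  1.91  0.04  1.1   1.22] 0.0
   plate [ 0.52 -0.21  0.22] [-0.5   0.24  0.95  1.99 -0.33  0.91  2.25] 
[... 2606 characters left out ...]
 0.46  1.77 -0.27  0.93  1.37] 0.0
   L [0.59 0.14 0.08] [-0.69  0.5   0.45  1.89 -0.29  0.81  1.55] 0.0
   lift [0.52 0.14 0.32] [-0.86  0.12  0.53  1.8  -0.06  1.24  1.32] 0.0
   plate [ 0.52 -0.21  0.22] [-0.33  0.29  0.73  1.89 -0.22  1.05  2.13] 0.0
8
   preslot [0.57 0.01 0.18] [-0.61  0.23  0.54  2.02 -0.16  0.79  1.65] 0.0
   slot [0.61 0.01 0.13] [-0.53  0.38  0.49  1.97 -0.27  0.71  1.75] 0.0
   pushed [0.6  0.25 0.13] [-0.91  0.44  0.49  1.88 -0.21  0.75  1.31] 0.0
   L [0.59 0.14 0.08] [-0.73  0.44  0.45  2.01 -0.26  0.61  1.51] 0.0
   lift [0.52 0.14 0.32] [-0.95  0.01  0.55  1.9   0.04  1.1   1.22] 0.0
   plate [ 0.52 -0.21  0.22] [-0.42  0.22  0.85  1.99 -0.29  0.9   2.2 ] 0.0
```

Run:
```python
from sim3 import *
from h import go
go([.1,.65,.45],Rs)
```

```text
t 6.03 off [-1.55   2.126 -0.095] dr [ 0.0169  0.1652 -0.203 ]
```

Emit:
apply_moves --increments '[{"offset": [-0.07,0.1,0],"dr": [0.001,0.01,-0.01],"gripper": 1},{"offset": [-0.14,0.2,0],"dr": [0.002,0.02,-0.02],"gripper": 1},{"offset": [-0.21,0.3,-0.01],"dr": [0.003,0.03,-0.03],"gripper": 1},{"offset": [-0.28,0.4,-0.02],"dr": [0.004,0.04,-0.04],"gripper": 1},{"offset": [-0.36,0.5,-0.02],"dr": [0.005,0.05,-0.05],"gripper": 1},{"offset": [-0.43,0.6,-0.03],"dr": [0.006,0.06,-0.06],"gripper": 1},{"offset": [-0.5,0.7,-0.03],"dr": [0.007,0.065,-0.07],"gripper": 1},{"offset": [-0.58,0.8,-0.04],"dr": [0.008,0.07,-0.08],"gripper": 1},{"offset": [-0.65,0.9,-0.04],"dr": [0.008,0.075,-0.09],"gripper": 1},{"offset": [-0.73,1.0,-0.04],"dr": [0.008,0.08,-0.1],"gripper": 1}]'

```text
time_s: 6.87
eef_pos: [0.3449, 0.3135, 0.4652]
ee_rot: [0.067, 0.047, 0.997, 0.0]
ft_force: [1.0, -0.5, 0.2]
finger_gap: 0.0006
```

Emit:
apply_moves --increments '[{"offset": [-0.07,0.1,0],"dr": [0.001,0.01,-0.01],"gripper": 1},{"offset": [-0.14,0.2,0],"dr": [0.002,0.02,-0.02],"gripper": 1},{"offset": [-0.21,0.3,-0.01],"dr": [0.003,0.03,-0.03],"gripper": 1},{"offset": [-0.28,0.4,-0.02],"dr": [0.004,0.04,-0.04],"gripper": 1},{"offset": [-0.36,0.5,-0.02],"dr": [0.005,0.05,-0.05],"gripper": 1},{"offset": [-0.43,0.6,-0.03],"dr": [0.006,0.06,-0.06],"gripper": 1},{"offset": [-0.5,0.7,-0.03],"dr": [0.007,0.065,-0.07],"gripper": 1},{"offset": [-0.58,0.8,-0.04],"dr": [0.008,0.07,-0.08],"gripper": 1},{"offset": [-0.65,0.9,-0.04],"dr": [0.008,0.075,-0.09],"gripper": 1},{"offset": [-0.73,1.0,-0.04],"dr": [0.008,0.08,-0.1],"gripper": 1}]'

```text
time_s: 7.7
eef_pos: [0.1259, 0.6136, 0.4529]
ee_rot: [0.004, 0.125, 0.992, -0.002]
ft_force: [0.2, -0.3, 1.2]
finger_gap: 0.0005
```

```bash
cat > st.py <<'E'
from sim3 import *
from h import *
s=r.get_state(); q=s['joint_positions']; print(q.round(3),s['eef_pos'].round(4)); print('case',w2c(s['eef_pos'])[0].round(4),'fkerr',(F(q)[0]-s['eef_pos']).round(4))
E
python3 - <<'E'
from st import *
run([('b',(.4,.55,.45),R0),('c',(.65,.25,.42),R0)]+rest(0),q)
go([.4,.55,.45],R0)
E
```

```text
[-1.847  0.249  0.486  1.381 -0.107  1.544 -0.05 ] [0.1259 0.6136 0.4529]
case [-0.4622  0.361   0.4529] fkerr [ 0.0004 -0.0009  0.0016]
   b [0.4  0.55 0.45] [-1.4   0.37  0.55  1.26 -0.19  1.57  0.75] 0.0
   c [0.65 0.25 0.42] [-0.88  0.42  0.65  1.28 -0.25  1.52  1.37] 0.0
   preslot [0.57 0.01 0.18] [-0.67  0.34  0.67  1.91 -0.25  0.97  1.75] 0.0
   slot [0.61 0.01 0.13] [-0.59  0.48  0.61  1.86 -0.34  0.91  1.82] 0.0
   pushed [0.6  0.25 0.13] [-0.92  0.53  0.59  1.77 -0.35  0.94  1.45] 0.0
   L [0.59 0.14 0.08] [-0.77  0.53  0.57  1.9  -0.38  0.82  1.63] 0.0
   lift [0.52 0.14 0.32] [-1.01  0.13  0.7   1.81 -0.09  1.24  1.35] 0.0
   plate [ 0.52 -0.21  0.22] [-0.41  0.32  0.85  1.89 -0.27  1.05  2.18] 0.0
t 7.7 off [ 0.914 -0.212 -0.01 ] dr [0.0025 0.0051 0.2016]
```

Emit:
apply_moves --increments '[{"offset": [0.09,-0.02,0],"dr": [0,0,0.02],"gripper": 1},{"offset": [0.18,-0.04,0],"dr": [0,0,0.04],"gripper": 1},{"offset": [0.27,-0.06,0],"dr": [0,0,0.06],"gripper": 1},{"offset": [0.36,-0.08,0],"dr": [0,0,0.08],"gripper": 1},{"offset": [0.45,-0.1,0],"dr": [0,0,0.1],"gripper": 1},{"offset": [0.55,-0.12,0],"dr": [0,0,0.12],"gripper": 1},{"offset": [0.65,-0.15,0],"dr": [0,0.002,0.14],"gripper": 1},{"offset": [0.75,-0.17,0],"dr": [0,0.003,0.16],"gripper": 1},{"offset": [0.84,-0.19,0],"dr": [0.001,0.004,0.18],"gripper": 1},{"offset": [0.91,-0.21,0],"dr": [0.002,0.005,0.2],"gripper": 1}]'

```text
time_s: 8.53
eef_pos: [0.4021, 0.5486, 0.453]
ee_rot: [0.0, -0.032, 0.999, -0.0]
ft_force: [0.6, -0.1, -0.3]
finger_gap: 0.0008
```

Emit:
apply_moves --increments '[{"offset": [0.09,-0.1,0],"dr": [0,0,0],"gripper": 1},{"offset": [0.18,-0.2,0],"dr": [0,0,0],"gripper": 1},{"offset": [0.27,-0.3,0],"dr": [0,0,0],"gripper": 1},{"offset": [0.36,-0.4,-0.02],"dr": [0,0,0],"gripper": 1},{"offset": [0.44,-0.5,-0.04],"dr": [0,0,0],"gripper": 1},{"offset": [0.52,-0.6,-0.06],"dr": [0,0,0],"gripper": 1},{"offset": [0.6,-0.7,-0.08],"dr": [0,0,0],"gripper": 1},{"offset": [0.68,-0.8,-0.1],"dr": [0,0,0],"gripper": 1},{"offset": [0.76,-0.9,-0.1],"dr": [0,0,0],"gripper": 1},{"offset": [0.83,-1.0,-0.1],"dr": [0,0,0],"gripper": 1}]'

```text
time_s: 9.37
eef_pos: [0.65, 0.248, 0.4227]
ee_rot: [-0.0, -0.032, 0.999, -0.0]
ft_force: [1.2, 0.7, 0.4]
finger_gap: 0.0001
```

Run:
```python
from st import *
pre=c2w(S0+np.array([0,-.269,0])+.06*SN)
run([('p1',pre,R0)]+rest(0),q)
go(pre,R0)
```

```text
[-0.882  0.417  0.655  1.275 -0.249  1.531  1.376] [0.65   0.248  0.4227]
case [ 0.0365 -0.0385  0.4227] fkerr [-0.0016 -0.0012  0.0021]
   p1 [0.56 0.01 0.19] [-0.69  0.32  0.68  1.92 -0.24  0.98  1.74] 0.0
   preslot [0.57 0.01 0.18] [-0.68  0.34  0.68  1.91 -0.26  0.97  1.75] 0.0
   slot [0.61 0.01 0.13] [-0.6   0.48  0.62  1.86 -0.35  0.91  1.82] 0.0
   pushed [0.6  0.25 0.13] [-0.92  0.53  0.59  1.77 -0.36  0.94  1.45] 0.0
   L [0.59 0.14 0.08] [-0.78  0.53  0.57  1.9  -0.38  0.82  1.63] 0.0
   lift [0.52 0.14 0.32] [-1.01  0.13  0.71  1.81 -0.09  1.24  1.35] 0.0
   plate [ 0.52 -0.21  0.22] [-0.42  0.32  0.85  1.89 -0.27  1.05  2.19] 0.0
t 9.37 off [-0.295 -0.79  -0.781] dr [ 0.0004 -0.0003  0.0009]
```

Run:
```python
from st import *
go(c2w([-.015,-.269,.215]),R0)
go(c2w([-.015,-.269,.1256]),R0)
```

```text
[-0.882  0.417  0.655  1.275 -0.249  1.531  1.376] [0.65   0.248  0.4227]
case [ 0.0365 -0.0385  0.4227] fkerr [-0.0016 -0.0012  0.0021]
t 9.37 off [-0.12  -0.778 -0.692] dr [ 0.0004 -0.0003  0.0009]
t 9.37 off [-0.12  -0.778 -0.99 ] dr [ 0.0004 -0.0003  0.0009]
```

Emit:
apply_moves --increments '[{"offset": [-0.02,-0.11,-0.04],"dr": [0,0,0],"gripper": 1},{"offset": [-0.04,-0.22,-0.08],"dr": [0,0,0],"gripper": 1},{"offset": [-0.05,-0.33,-0.13],"dr": [0,0,0],"gripper": 1},{"offset": [-0.07,-0.44,-0.19],"dr": [0,0,0],"gripper": 1},{"offset": [-0.09,-0.55,-0.26],"dr": [0,0,0],"gripper": 1},{"offset": [-0.11,-0.65,-0.35],"dr": [0,0,0],"gripper": 1},{"offset": [-0.12,-0.73,-0.45],"dr": [0,0,0],"gripper": 1},{"offset": [-0.12,-0.778,-0.55],"dr": [0,0,0.001],"gripper": 1},{"offset": [-0.12,-0.778,-0.64],"dr": [0,0,0.001],"gripper": 1},{"offset": [-0.12,-0.778,-0.69],"dr": [0,0,0.001],"gripper": 1}]'

```text
time_s: 10.2
eef_pos: [0.6117, 0.0149, 0.2135]
ee_rot: [-0.001, -0.032, 0.999, -0.0]
ft_force: [-0.9, -0.0, -0.1]
finger_gap: 0.0009
```

Run:
```python
from st import *
t,d=snap('top','2'); s_,_=snap('scene','2')
cv2.imwrite('pics/c2.png',np.hstack([cv2.resize(t[100:200,180:280],(400,400)),cv2.resize(s_[100:200,250:350],(400,400))]))
go(c2w([-.015,-.269,.1256]),R0)
```

```text
[-0.65   0.383  0.677  1.78  -0.269  1.075  1.757] [0.6117 0.0149 0.2135]
case [-0.0171 -0.2686  0.2135] fkerr [-0.0009 -0.001   0.0018]
t 10.3 off [ 0.007 -0.004 -0.294] dr [ 0.0007 -0.0025  0.0003]
```

View pics/c2.png

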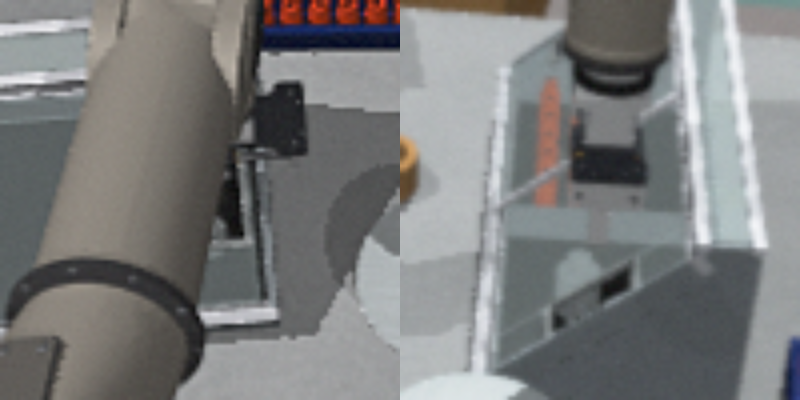

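Emit:
apply_moves --increments '[{"offset": [0.003,-0.002,-0.06],"dr": [0,0,0],"gripper": 1},{"offset": [0.007,-0.004,-0.12],"dr": [0,0,0],"gripper": 1},{"offset": [0.007,-0.004,-0.17],"dr": [0,0,0],"gripper": 1},{"offset": [0.007,-0.004,-0.22],"dr": [0,0,0],"gripper": 1},{"offset": [0.007,-0.004,-0.26],"dr": [0,0,0],"gripper": 1},{"offset": [0.007,-0.004,-0.294],"dr": [0,0,0],"gripper": 1},{"offset": [0.007,-0.004,-0.294],"dr": [0,0,0],"gripper": 1},{"offset": [0.006,0.015,-0.294],"dr": [0,0,0],"gripper": 1},{"offset": [0.004,0.04,-0.294],"dr": [0,0,0],"gripper": 1},{"offset": [0.002,0.07,-0.294],"dr": [0,0,0],"gripper": 1}]'

```text
time_s: 11.13
eef_pos: [0.6142, 0.037, 0.1293]
ee_rot: [0.001, -0.033, 0.999, -0.0]
ft_force: [-0.0, -3.4, 0.2]
finger_gap: 0.0003
```

Run:
```python
from st import *
go(c2w([-.015,-.045,.1256]),R0)
```

```text
[-0.636  0.48   0.624  1.851 -0.346  0.919  1.783] [0.6142 0.037  0.1293]
case [-0.0132 -0.2467  0.1293] fkerr [-0.0009 -0.001   0.0018]
t 11.13 off [-0.051  0.67  -0.012] dr [0.0002 0.0011 0.0007]
```

Emit:
apply_moves --increments '[{"offset": [-0.005,0.06,-0.005],"dr": [0,0,0],"gripper": 1},{"offset": [-0.01,0.13,-0.01],"dr": [0,0,0],"gripper": 1},{"offset": [-0.015,0.2,-0.01],"dr": [0,0,0],"gripper": 1},{"offset": [-0.02,0.28,-0.01],"dr": [0,0,0],"gripper": 1},{"offset": [-0.025,0.36,-0.01],"dr": [0,0,0],"gripper": 1},{"offset": [-0.03,0.44,-0.01],"dr": [0,0,0],"gripper": 1},{"offset": [-0.037,0.52,-0.01],"dr": [0,0,0],"gripper": 1},{"offset": [-0.042,0.58,-0.01],"dr": [0,0,0],"gripper": 1},{"offset": [-0.046,0.63,-0.01],"dr": [0,0,0],"gripper": 1},{"offset": [-0.051,0.67,-0.01],"dr": [0,0,0],"gripper": 1}]'

```text
time_s: 11.97
eef_pos: [0.5985, 0.2399, 0.126]
ee_rot: [0.001, -0.034, 0.999, 0.0]
ft_force: [3.3, -2.6, 1.5]
finger_gap: 0.0005
```

Run:
```python
from st import *
t,d=snap('top','3'); s_,_=snap('scene','3')
cv2.imwrite('pics/c3.png',np.hstack([cv2.resize(t[100:200,160:260],(400,400)),cv2.resize(s_[90:190,250:350],(400,400))]))
go(c2w([-.015,-.050,.1256]),R0)
go(c2w([-.015,-.050,.23]),R0)
```

```text
[-0.917  0.526  0.597  1.783 -0.357  0.941  1.467] [0.5985 0.2399 0.126 ]
case [-0.0154 -0.0432  0.126 ] fkerr [-0.0006 -0.0012  0.0019]
t 12.07 off [ 0.005 -0.025  0.001] dr [-0.0006  0.     -0.0016]
t 12.07 off [ 0.005 -0.025  0.349] dr [-0.0006  0.     -0.0016]
```

View pics/c3.png

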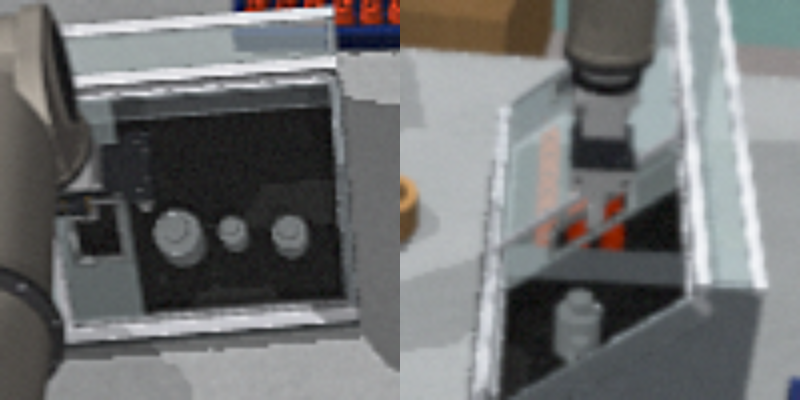

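Run:
```python
from st import *
go(c2w([.005,-.122,.195]),R0)
go(c2w([.005,-.122,.142]),R0)
go(c2w([.005,-.0655,.142]),R0)
P=lambda u,v:(160+u/4-.4,100+v/4-.4)
print('door edge',oncast('top',[P(145,310),P(133,200)],-.013).round(4))
for nm,uv,z in (('L',P(177,231),.087),('S',P(233,226),.072),('M',P(291,227),.076)): print(nm,w2c(cast('top',[uv],z)).round(4))
t=cv2.imread('pics/top3.png'); crop(t,185,245,140,175,12,'pics/w3.png')
```

```text
[-0.917  0.527  0.595  1.783 -0.357  0.941  1.468] [0.5977 0.2406 0.1254]
case [-0.0161 -0.0424  0.1254] fkerr [-0.0006 -0.0012  0.0019]
t 12.07 off [ 0.088 -0.26   0.232] dr [-0.0006  0.     -0.0016]
t 12.07 off [ 0.088 -0.26   0.055] dr [-0.0006  0.     -0.0016]
t 12.07 off [ 0.075 -0.072  0.055] dr [-0.0006  0.     -0.0016]
door edge [[-0.1084 -0.0927  0.0589]
 [-0.0113 -0.0982  0.1404]]
L [[-0.0321 -0.1347  0.087 ]]
S [[-0.0268 -0.1927  0.072 ]]
M [[-0.0338 -0.2546  0.076 ]]
```

View pics/w3.png

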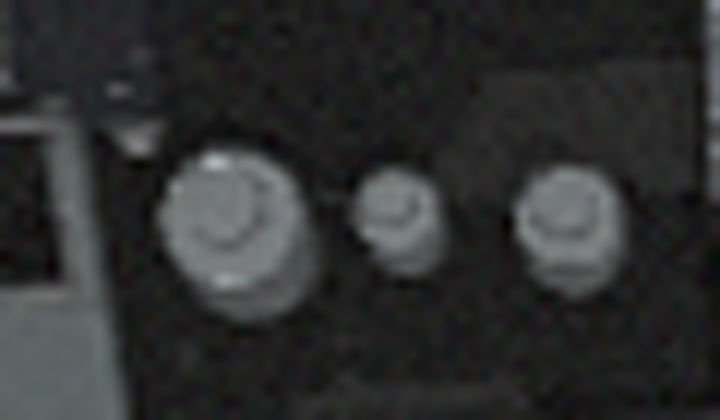

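Emit:
apply_moves --increments '[{"offset": [0.005,-0.02,0.0],"dr": [0,0,0],"gripper": 1},{"offset": [0.005,-0.03,0.1],"dr": [0,0,0],"gripper": 1},{"offset": [0.01,-0.03,0.2],"dr": [0,0,0],"gripper": 1},{"offset": [0.04,-0.06,0.24],"dr": [0,0,0],"gripper": 1},{"offset": [0.07,-0.12,0.24],"dr": [0,0,0],"gripper": 1},{"offset": [0.088,-0.19,0.24],"dr": [0,0,0],"gripper": 1},{"offset": [0.088,-0.26,0.235],"dr": [0,0,0],"gripper": 1},{"offset": [0.088,-0.26,0.18],"dr": [0,0,0],"gripper": 1},{"offset": [0.088,-0.26,0.12],"dr": [0,0,0],"gripper": 1},{"offset": [0.088,-0.26,0.055],"dr": [0,0,0],"gripper": 1}]'

```text
time_s: 12.9
eef_pos: [0.6251, 0.1574, 0.1419]
ee_rot: [0.001, -0.031, 1.0, 0.0]
ft_force: [0.1, 0.3, -0.2]
finger_gap: 0.0001
```

Run:
```python
from st import *
go(c2w([.005,-.0665,.142]),R0)
```

```text
[-0.799  0.511  0.619  1.771 -0.351  0.97   1.594] [0.6251 0.1574 0.1419]
case [ 0.0057 -0.1272  0.1419] fkerr [-0.0008 -0.0011  0.0019]
t 12.9 off [-0.016  0.202  0.   ] dr [-0.0004  0.0008  0.0022]
```

Emit:
apply_moves --increments '[{"offset": [-0.002,0.03,0],"dr": [0,0,0],"gripper": 1},{"offset": [-0.005,0.06,0],"dr": [0,0,0],"gripper": 1},{"offset": [-0.007,0.09,0],"dr": [0,0,0],"gripper": 1},{"offset": [-0.009,0.12,0],"dr": [0,0,0],"gripper": 1},{"offset": [-0.012,0.15,0],"dr": [0,0,0],"gripper": 1},{"offset": [-0.014,0.175,0],"dr": [0,0,0],"gripper": 1},{"offset": [-0.016,0.19,0],"dr": [0,0,0],"gripper": 1},{"offset": [-0.016,0.2,0],"dr": [0,0,0],"gripper": 1},{"offset": [-0.016,0.205,0],"dr": [0,0,0],"gripper": 1},{"offset": [-0.016,0.205,0],"dr": [0,0,0],"gripper": 1}]'

```text
time_s: 13.73
eef_pos: [0.6198, 0.2217, 0.1418]
ee_rot: [0.0, -0.033, 0.999, 0.0]
ft_force: [0.1, -0.5, 0.0]
finger_gap: 0.0005
```

Run:
```python
from st import *
go(c2w([-.0,-.20,.30]),R0)
run([('clear',c2w([.0,-.2,.3]),R0),('x',np.array([.62,-.15,.35]),R0)]+rest(0)[3:],q)
```

```text
[-0.879  0.532  0.609  1.737 -0.356  0.985  1.502] [0.6198 0.2217 0.1418]
case [ 0.0047 -0.0627  0.1418] fkerr [-0.0008 -0.0011  0.002 ]
t 13.73 off [ 0.015 -0.458  0.527] dr [-0.0001  0.0001  0.0001]
   clear [0.62 0.08 0.3 ] [-0.78  0.35  0.71  1.64 -0.24  1.25  1.62] 0.0
   x [ 0.62 -0.15  0.35] [-0.44  0.35  0.78  1.55 -0.25  1.35  2.  ] 0.0
   L [0.59 0.14 0.08] [-0.8   0.54  0.6   1.9  -0.4   0.83  1.65] 0.0
   lift [0.52 0.14 0.32] [-1.05  0.13  0.75  1.81 -0.09  1.24  1.36] 0.0
   plate [ 0.52 -0.21  0.22] [-0.43  0.33  0.88  1.89 -0.29  1.06  2.2 ] 0.0
```

Emit:
apply_moves --increments '[{"offset": [0.003,-0.05,0],"dr": [0,0,0],"gripper": 1},{"offset": [0.006,-0.1,0.05],"dr": [0,0,0],"gripper": 1},{"offset": [0.01,-0.15,0.15],"dr": [0,0,0],"gripper": 0.5},{"offset": [0.01,-0.22,0.25],"dr": [0,0,0],"gripper": -0.06},{"offset": [0.01,-0.32,0.35],"dr": [0,0,0],"gripper": -0.06},{"offset": [0.01,-0.42,0.43],"dr": [0,0,0],"gripper": -0.06},{"offset": [0.0,-0.54,0.5],"dr": [0,0,0],"gripper": -0.06},{"offset": [0.0,-0.67,0.55],"dr": [0,0,0],"gripper": -0.06},{"offset": [0.0,-0.8,0.58],"dr": [0,0,0],"gripper": -0.06},{"offset": [0.0,-0.92,0.6],"dr": [0,0,0],"gripper": -0.06}]'

```text
time_s: 14.57
eef_pos: [0.6191, -0.0593, 0.3246]
ee_rot: [0.001, -0.032, 0.999, 0.0]
ft_force: [0.6, -0.4, 1.3]
finger_gap: 0.0487
```

Run:
```python
from st import *
t,d=snap('top','4'); s_,_=snap('scene','4')
crop(t,160,260,105,190,8,'pics/c4.png'); crop(s_,240,380,70,220,4,'pics/c4s.png')
```

```text
[-0.592  0.317  0.762  1.625 -0.227  1.288  1.842] [ 0.6191 -0.0593  0.3246]
case [-0.0146 -0.343   0.3246] fkerr [-0.0014 -0.0008  0.0019]
```

View pics/c4.png

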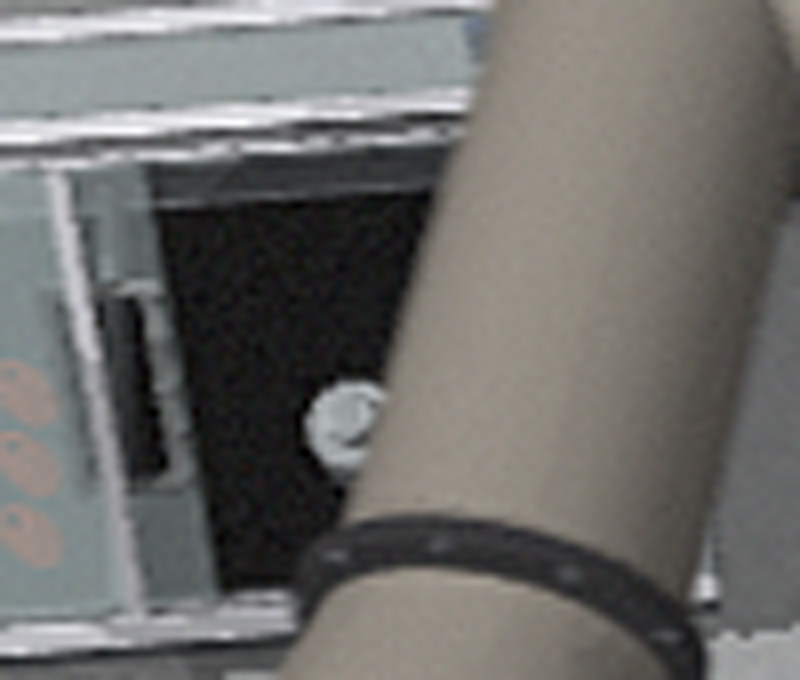

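View pics/c4s.png

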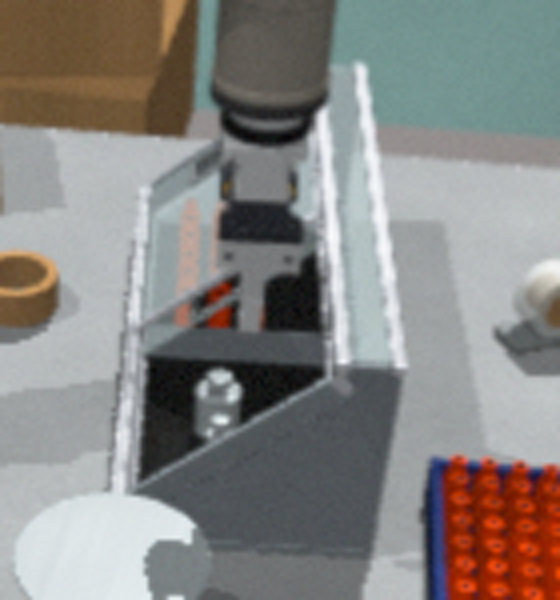

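Run:
```python
from st import *
P=lambda u,v:(160+u/8-.44,105+v/8-.44)
print('edge',oncast('top',[P(212,560),P(188,400),P(160,230)],-.013).round(4),'strip R edge',oncast('top',[P(140,560),P(110,390),P(80,230)],.004).round(4))
print('L top4',w2c(cast('top',[P(356,418)],.087)).round(4))
Q=lambda u,v:(185+u/12-.46,140+v/12-.46)
for nm,a,za,b,zb in (('L',(228,208),.087,(233,222),.067),('S',(392,205),.072,(397,212),.052),('M',(565,210),.076,(570,220),.056)):
    print(nm,'knob',w2c(cast('top',[Q(*a)],za)).round(4),'cyltop',w2c(cast('top',[Q(*b)],zb)).round(4))
# scene: knob top of large
S=lambda u,v:(240+u/4-.38,70+v/4-.38)
print('scene L knob?',w2c(cast('scene',[S(220,377)],.087)).round(4))
```

```text
[-0.588  0.317  0.766  1.625 -0.227  1.287  1.842] [ 0.6187 -0.0641  0.3249]
case [-0.0153 -0.3479  0.3249] fkerr [-0.0014 -0.0008  0.0019]
edge [[-0.0965 -0.0533  0.0689]
 [-0.0256 -0.0551  0.1284]
 [ 0.0456 -0.0555  0.1881]] strip R edge [[-0.0986 -0.0194  0.0893]
 [-0.0243 -0.02    0.1516]
 [ 0.0418 -0.0197  0.2071]]
L top4 [[-0.0298 -0.1357  0.087 ]]
L knob [[-0.0299 -0.1334  0.087 ]] cyltop [[-0.0293 -0.1323  0.067 ]]
S knob [[-0.0289 -0.1898  0.072 ]] cyltop [[-0.0258 -0.1896  0.052 ]]
M knob [[-0.0366 -0.2513  0.076 ]] cyltop [[-0.0347 -0.2518  0.056 ]]
scene L knob? [[-0.0289 -0.1278  0.087 ]]
```

Run:
```python
from st import *
S=lambda u,v:(240+u/4-.38,70+v/4-.38)
print('scene M knob?',w2c(cast('scene',[S(220,377)],.076)).round(4))
R=toolR(5)
run([('hov',c2w([-.03,-.1345,.18]),R),('L',c2w([-.03,-.1345,.08]),R),('up',c2w([-.03,-.1345,.24]),R),('mid',(.57,-.05,.27),R),('pl',(.535,-.21,.26),R),('place',(.535,-.21,.208),R),('up',(.535,-.21,.28),R),('hovM',c2w([-.035,-.2515,.18]),R),('M',c2w([-.035,-.2515,.07]),R)],q)
go(c2w([-.03,-.1345,.18]),R)
go(c2w([-.03,-.1345,.08]),R)
```

```text
[-0.588  0.317  0.766  1.625 -0.227  1.287  1.842] [ 0.6187 -0.0641  0.3249]
case [-0.0153 -0.3479  0.3249] fkerr [-0.0014 -0.0008  0.0019]
scene M knob? [[-0.0284 -0.1129  0.076 ]]
   hov [0.59 0.15 0.18] [-0.9   0.36  0.66  1.89 -0.26  0.89  1.52] 0.0
   L [0.59 0.15 0.08] [-0.81  0.49  0.57  1.97 -0.37  0.7   1.61] 0.0
   up [0.59 0.15 0.24] [-0.93  0.29  0.7   1.83 -0.2   1.01  1.47] 0.0
   mid [ 0.57 -0.05  0.27] [-0.71  0.19  0.79  1.87 -0.17  1.05  1.79] 0.0
   pl [ 0.54 -0.21  0.26] [-0.44  0.23  0.85  1.88 -0.24  1.04  2.14] 0.0
   place [ 0.54 -0.21  0.21] [-0.4   0.29  0.82  1.94 -0.31  0.94  2.21] 0.0
   up [ 0.54 -0.21  0.28] [-0.45  0.21  0.86  1.85 -0.22  1.08  2.12] 0.0
   hovM [0.59 0.03 0.18] [-0.75  0.34  0.73  1.93 -0.29  0.88  1.75] 0.0
   M [0.59 0.03 0.07] [-0.64  0.49  0.61  2.01 -0.44  0.68  1.87] 0.0
t 14.67 off [-0.096  0.706 -0.483] dr [ 0.0041 -0.0532  0.0069]
t 14.67 off [-0.096  0.706 -0.816] dr [ 0.0041 -0.0532  0.0069]
```

Emit:
apply_moves --increments '[{"offset": [-0.01,0.08,0],"dr": [0,-0.01,0.002],"gripper": -0.06},{"offset": [-0.02,0.16,-0.02],"dr": [0.001,-0.02,0.004],"gripper": -0.06},{"offset": [-0.03,0.25,-0.05],"dr": [0.002,-0.03,0.006],"gripper": -0.06},{"offset": [-0.05,0.35,-0.1],"dr": [0.003,-0.04,0.007],"gripper": -0.06},{"offset": [-0.06,0.45,-0.15],"dr": [0.004,-0.053,0.007],"gripper": -0.06},{"offset": [-0.07,0.55,-0.22],"dr": [0.004,-0.053,0.007],"gripper": -0.06},{"offset": [-0.09,0.64,-0.3],"dr": [0.004,-0.053,0.007],"gripper": -0.06},{"offset": [-0.096,0.69,-0.38],"dr": [0.004,-0.053,0.007],"gripper": -0.06},{"offset": [-0.096,0.706,-0.44],"dr": [0.004,-0.053,0.007],"gripper": -0.06},{"offset": [-0.096,0.706,-0.483],"dr": [0.004,-0.053,0.007],"gripper": -0.06}]'

```text
time_s: 15.5
eef_pos: [0.5903, 0.1574, 0.1759]
ee_rot: [0.041, -0.039, 0.998, 0.002]
ft_force: [0.3, -0.1, -0.2]
finger_gap: 0.05
```

Run:
```python
from st import *
s_,_=snap('scene','5'); crop(s_,250,350,80,180,6,'pics/c5.png')
go(c2w([-.03,-.1345,.08]),toolR(5))
```

```text
[-0.889  0.365  0.641  1.887 -0.256  0.891  1.515] [0.5903 0.1574 0.1759]
case [-0.029  -0.1249  0.1759] fkerr [-0.0005 -0.0011  0.0015]
t 15.55 off [ 0.001 -0.028 -0.314] dr [ 0.0009 -0.004  -0.0067]
```

View pics/c5.png

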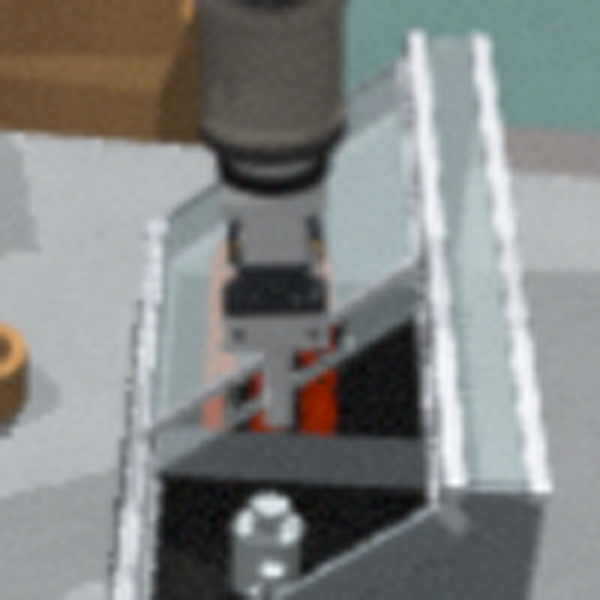

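Emit:
apply_moves --increments '[{"offset": [0,-0.01,-0.04],"dr": [0,0,-0.003],"gripper": -0.06},{"offset": [0,-0.02,-0.08],"dr": [0,0,-0.006],"gripper": -0.06},{"offset": [0,-0.028,-0.12],"dr": [0,-0.002,-0.006],"gripper": -0.06},{"offset": [0,-0.028,-0.16],"dr": [0,-0.002,-0.006],"gripper": -0.06},{"offset": [0,-0.028,-0.18],"dr": [0,-0.002,-0.006],"gripper": -0.06},{"offset": [0,-0.028,-0.18],"dr": [0,-0.002,-0.006],"gripper": -0.06},{"offset": [0,-0.028,-0.18],"dr": [0,-0.002,-0.006],"gripper": -0.06},{"offset": [0,-0.028,-0.18],"dr": [0,-0.002,-0.006],"gripper": -0.06},{"offset": [0,-0.028,-0.18],"dr": [0,-0.002,-0.006],"gripper": -0.06},{"offset": [0,-0.028,-0.18],"dr": [0,-0.002,-0.006],"gripper": -0.06}]'

```text
time_s: 16.38
eef_pos: [0.5915, 0.1489, 0.1235]
ee_rot: [0.044, -0.034, 0.998, 0.002]
ft_force: [0.0, -0.3, 0.9]
finger_gap: 0.0496
```

Run:
```python
from st import *
s_,_=snap('scene','6'); crop(s_,260,340,110,200,7,'pics/c6.png')
t,_=snap('top','6'); crop(t,160,260,105,190,7,'pics/c6t.png')
go(c2w([-.03,-.1345,.08]),toolR(5))
```

```text
[-0.842  0.427  0.607  1.937 -0.314  0.784  1.565] [0.5915 0.1489 0.1235]
case [-0.0284 -0.1335  0.1235] fkerr [-0.0004 -0.0011  0.0015]
t 16.48 off [-0.005 -0.004 -0.144] dr [-0.0002  0.0001 -0.0009]
```

View pics/c6.png

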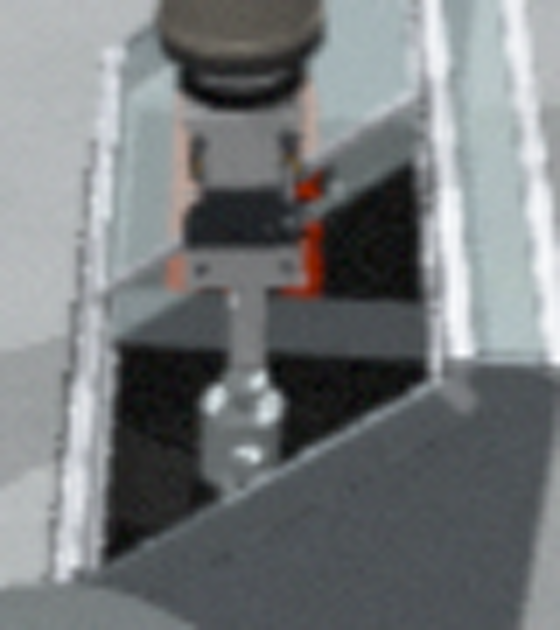

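View pics/c6t.png

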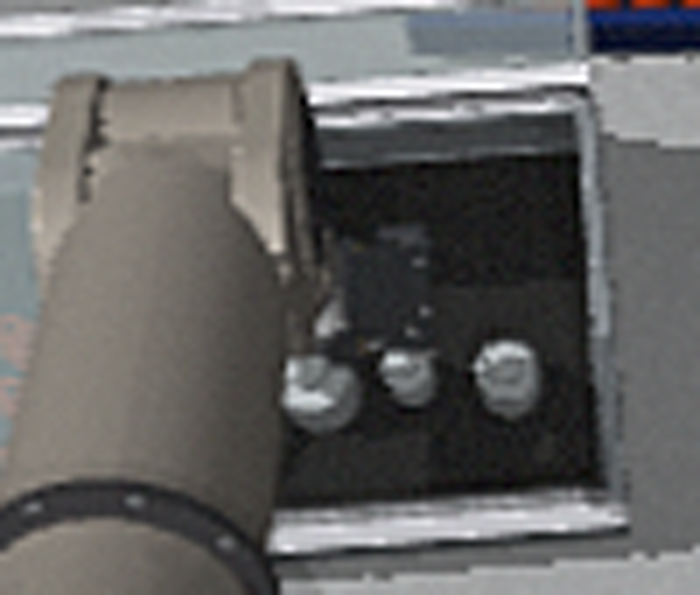

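Emit:
apply_moves --increments '[{"offset": [-0.002,-0.002,-0.03],"dr": [0,0,0],"gripper": -0.06},{"offset": [-0.005,-0.003,-0.065],"dr": [0,0,0],"gripper": -0.06},{"offset": [-0.005,-0.003,-0.1],"dr": [0,0,0],"gripper": -0.06},{"offset": [-0.005,-0.003,-0.13],"dr": [0,0,0],"gripper": -0.06},{"offset": [-0.005,-0.003,-0.143],"dr": [0,0,0],"gripper": -0.06},{"offset": [-0.005,-0.003,-0.143],"dr": [0,0,0],"gripper": -0.06},{"offset": [-0.005,-0.003,-0.143],"dr": [0,0,0],"gripper": 0.3},{"offset": [-0.005,-0.003,-0.143],"dr": [0,0,0],"gripper": 1},{"offset": [-0.005,-0.003,-0.143],"dr": [0,0,0],"gripper": 1},{"offset": [-0.005,-0.003,-0.143],"dr": [0,0,0],"gripper": 1}]' --squeeze 30

```text
time_s: 17.32
eef_pos: [0.5901, 0.1485, 0.0806]
ee_rot: [0.044, -0.034, 0.998, 0.002]
ft_force: [-1.0, 2.5, 1.3]
finger_gap: 0.0274
```

Run:
```python
from st import *
print(s['finger_gap'],s['ft_force'])
```

```text
[-0.807  0.483  0.565  1.968 -0.363  0.702  1.605] [0.5901 0.1485 0.0806]
case [-0.0299 -0.1338  0.0806] fkerr [-0.0004 -0.0011  0.0014]
0.02736911963020917 [-0.97873211  2.54129454  1.26482895]
```

Emit:
apply_moves --increments '[{"offset": [0,0,0.02],"dr": [0,0,0],"gripper": 1},{"offset": [0,0,0.07],"dr": [0,0,0],"gripper": 1},{"offset": [0,0,0.14],"dr": [0,0,0],"gripper": 1},{"offset": [0,0,0.22],"dr": [0,0,0],"gripper": 1},{"offset": [0,0,0.3],"dr": [0,0,0],"gripper": 1},{"offset": [0,0,0.38],"dr": [0,0,0],"gripper": 1},{"offset": [0,0,0.46],"dr": [0,0,0],"gripper": 1},{"offset": [0,0,0.53],"dr": [0,0,0],"gripper": 1},{"offset": [0,0,0.59],"dr": [0,0,0],"gripper": 1},{"offset": [0,0,0.63],"dr": [0,0,0],"gripper": 1}]'

```text
time_s: 18.15
eef_pos: [0.5898, 0.1474, 0.2711]
ee_rot: [0.044, -0.033, 0.998, 0.002]
ft_force: [-0.2, 0.5, -4.8]
finger_gap: 0.0269
```

Run:
```python
from st import *
print(s['finger_gap'],s['ft_force'])
s_,_=snap('scene','7'); crop(s_,200,350,60,260,3,'pics/c7.png')
run([('m',(.57,-.05,.27),toolR(5)),('pl',(.535,-.21,.26),toolR(5))],q)
go([.525,-.20,.27],toolR(5))
```

```text
[-0.939  0.256  0.698  1.794 -0.168  1.068  1.448] [0.5898 0.1474 0.2711]
case [-0.0302 -0.1349  0.2711] fkerr [-0.0005 -0.001   0.0015]
0.02685430045388565 [-0.15731439  0.4818608  -4.78174288]
   m [ 0.57 -0.05  0.27] [-0.7   0.19  0.79  1.87 -0.17  1.05  1.79] 0.0
   pl [ 0.54 -0.21  0.26] [-0.43  0.23  0.85  1.88 -0.24  1.04  2.14] 0.0
t 18.2 off [-0.218 -1.159 -0.009] dr [-0.001   0.0015 -0.0004]
```

View pics/c7.png

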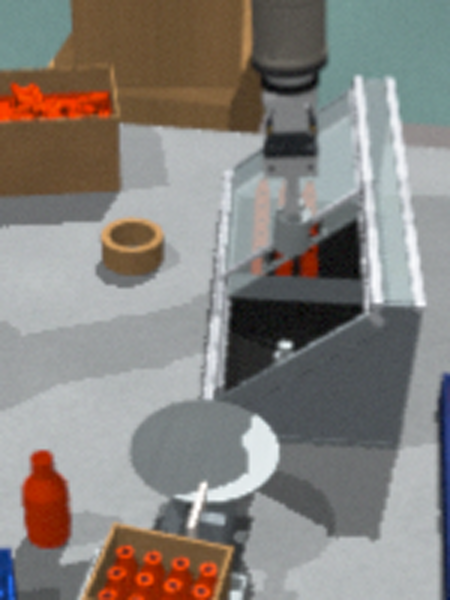

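Run:
```python
from st import *
T=toolR(5)
run([('m',(.57,-.05,.27),T),('pl',(.505,-.21,.27),T),('place',(.505,-.21,.208),T),('up',(.505,-.21,.29),T),('b',(.58,-.05,.29),T),('hovM',c2w([-.035,-.2515,.18]),T),('M',c2w([-.035,-.2515,.07]),T),('u',c2w([-.035,-.2515,.25]),T),('p2',(.56,-.21,.25),T)],q)
go([.505,-.213,.27],T)
```

```text
[-0.939  0.255  0.698  1.792 -0.167  1.069  1.448] [0.5905 0.1477 0.2726]
case [-0.0295 -0.1347  0.2726] fkerr [-0.0005 -0.001   0.0015]
   m [ 0.57 -0.05  0.27] [-0.7   0.19  0.79  1.87 -0.17  1.05  1.79] 0.0
   pl [ 0.5  -0.21  0.27] [-0.48  0.15  0.88  1.92 -0.18  1.05  2.1 ] 0.0
   place [ 0.5  -0.21  0.21] [-0.43  0.24  0.85  1.99 -0.27  0.93  2.19] 0.0
   up [ 0.5  -0.21  0.29] [-0.5   0.13  0.88  1.89 -0.15  1.09  2.08] 0.0
   b [ 0.58 -0.05  0.29] [-0.69  0.2   0.78  1.83 -0.17  1.09  1.78] 0.0
   hovM [0.59 0.03 0.18] [-0.73  0.34  0.7   1.93 -0.28  0.88  1.74] 0.0
   M [0.59 0.03 0.07] [-0.63  0.49  0.59  2.01 -0.43  0.67  1.86] 0.0
   u [0.59 0.03 0.25] [-0.78  0.26  0.75  1.85 -0.2   1.02  1.67] 0.0
   p2 [ 0.56 -0.21  0.25] [-0.39  0.29  0.81  1.84 -0.29  1.04  2.16] 0.0
t 18.2 off [-0.285 -1.202 -0.009] dr [-0.001   0.0015 -0.0004]
```

Emit:
apply_moves --increments '[{"offset": [-0.005,-0.03,0],"dr": [0,0,0],"gripper": 1},{"offset": [-0.01,-0.09,0],"dr": [0,0,0],"gripper": 1},{"offset": [-0.02,-0.16,0],"dr": [0,0,0],"gripper": 1},{"offset": [-0.03,-0.24,0],"dr": [0,0,0],"gripper": 1},{"offset": [-0.05,-0.32,0],"dr": [0,0,0],"gripper": 1},{"offset": [-0.07,-0.4,0],"dr": [0,0,0],"gripper": 1},{"offset": [-0.09,-0.48,0],"dr": [0,0,0],"gripper": 1},{"offset": [-0.11,-0.56,0],"dr": [0,0,0],"gripper": 1},{"offset": [-0.13,-0.64,0],"dr": [0,0,0],"gripper": 1},{"offset": [-0.15,-0.72,0],"dr": [0,0,0],"gripper": 1}]'

```text
time_s: 19.03
eef_pos: [0.543, -0.0699, 0.2676]
ee_rot: [0.042, -0.033, 0.999, 0.001]
ft_force: [0.2, 0.0, -3.8]
finger_gap: 0.0274
```

Emit:
apply_moves --increments '[{"offset": [-0.02,-0.08,0],"dr": [0,0,0],"gripper": 1},{"offset": [-0.04,-0.16,0],"dr": [0,0,0],"gripper": 1},{"offset": [-0.06,-0.24,0],"dr": [0,0,0],"gripper": 1},{"offset": [-0.08,-0.32,0],"dr": [0,0,0],"gripper": 1},{"offset": [-0.1,-0.39,0],"dr": [0,0,0],"gripper": 1},{"offset": [-0.12,-0.44,0],"dr": [0,0,0],"gripper": 1},{"offset": [-0.13,-0.47,0],"dr": [0,0,0],"gripper": 1},{"offset": [-0.135,-0.48,0],"dr": [0,0,0],"gripper": 1},{"offset": [-0.135,-0.482,0],"dr": [0,0,0],"gripper": 1},{"offset": [-0.135,-0.482,0],"dr": [0,0,0],"gripper": 1}]'

```text
time_s: 19.87
eef_pos: [0.5043, -0.212, 0.2686]
ee_rot: [0.043, -0.034, 0.998, 0.002]
ft_force: [0.8, 0.2, -4.2]
finger_gap: 0.0274
```

Run:
```python
from st import *
print(s['finger_gap'],s['ft_force'])
s_,_=snap('scene','8'); crop(s_,200,350,120,300,3,'pics/c8.png')
go([.505,-.213,.22],toolR(5))
```

```text
[-0.49   0.151  0.893  1.922 -0.18   1.053  2.116] [ 0.5043 -0.212   0.2686]
case [-0.1394 -0.4879  0.2686] fkerr [-0.0014 -0.0009  0.0014]
0.02739544358326675 [ 0.76328828  0.221226   -4.18924124]
t 19.92 off [ 0.002 -0.004 -0.163] dr [-0.0002 -0.0004 -0.0014]
```

View pics/c8.png

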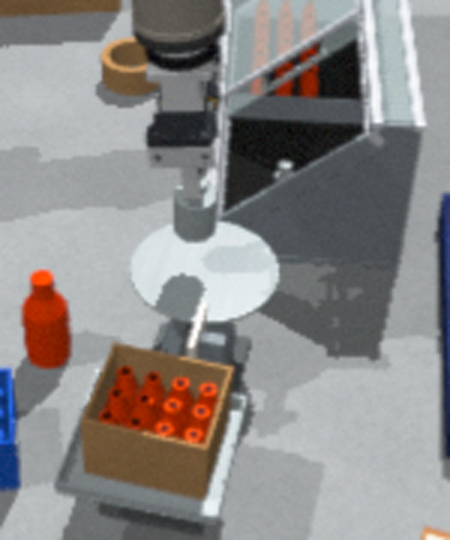

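Emit:
apply_moves --increments '[{"offset": [0.001,-0.001,-0.03],"dr": [0,0,0],"gripper": 1},{"offset": [0.002,-0.002,-0.07],"dr": [0,0,0],"gripper": 1},{"offset": [0.002,-0.003,-0.11],"dr": [0,0,0],"gripper": 1},{"offset": [0.002,-0.003,-0.145],"dr": [0,0,0],"gripper": 1},{"offset": [0.002,-0.003,-0.17],"dr": [0,0,0],"gripper": 1},{"offset": [0.002,-0.003,-0.178],"dr": [0,0,0],"gripper": 1},{"offset": [0.002,-0.003,-0.184],"dr": [0,0,0],"gripper": 1},{"offset": [0.002,-0.003,-0.19],"dr": [0,0,0],"gripper": 1},{"offset": [0.002,-0.003,-0.196],"dr": [0,0,0],"gripper": 1},{"offset": [0.002,-0.003,-0.202],"dr": [0,0,0],"gripper": 1}]'

```text
time_s: 20.75
eef_pos: [0.5053, -0.2138, 0.209]
ee_rot: [0.044, -0.034, 0.998, 0.001]
ft_force: [-0.5, 0.4, -1.2]
finger_gap: 0.027
```

Emit:
apply_moves --increments '[{"offset": [0,0,-0.003],"dr": [0,0,0],"gripper": 1},{"offset": [0,0,-0.006],"dr": [0,0,0],"gripper": 1},{"offset": [0,0,-0.009],"dr": [0,0,0],"gripper": 1},{"offset": [0,0,-0.009],"dr": [0,0,0],"gripper": 1},{"offset": [0,0,-0.009],"dr": [0,0,0],"gripper": 1},{"offset": [0,0,-0.009],"dr": [0,0,0],"gripper": 1},{"offset": [0,0,-0.009],"dr": [0,0,0],"gripper": 1},{"offset": [0,0,-0.009],"dr": [0,0,0],"gripper": 1},{"offset": [0,0,-0.009],"dr": [0,0,0],"gripper": 1},{"offset": [0,0,-0.009],"dr": [0,0,0],"gripper": 1}]'

```text
time_s: 21.58
eef_pos: [0.5048, -0.2137, 0.2058]
ee_rot: [0.044, -0.034, 0.998, 0.001]
ft_force: [0.0, -0.7, -0.1]
finger_gap: 0.0272
```

Run:
```python
from st import *
print(s['finger_gap'],s['ft_force'])
s_,_=snap('scene','9'); crop(s_,225,305,160,240,8,'pics/c9.png')
```

```text
[-0.429  0.241  0.863  1.995 -0.279  0.928  2.212] [ 0.5048 -0.2137  0.2058]
case [-0.1389 -0.4896  0.2058] fkerr [-0.0015 -0.0009  0.0015]
0.027181403507805357 [ 0.02476368 -0.67741152 -0.0978086 ]
```

View pics/c9.png

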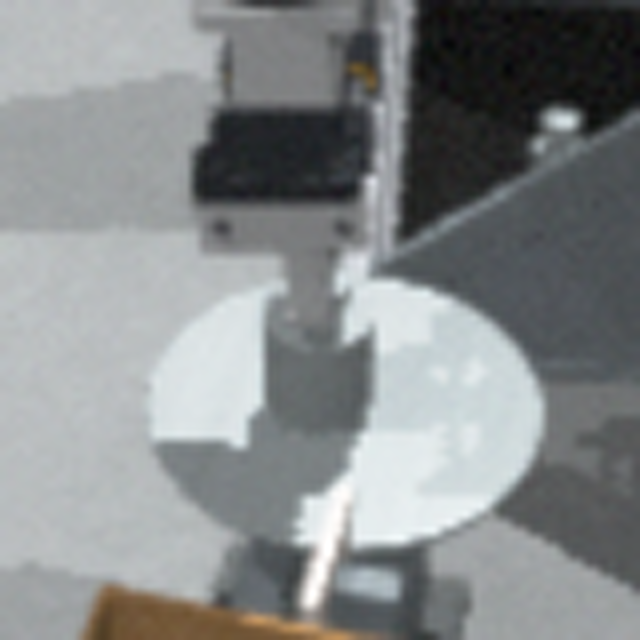

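Emit:
apply_moves --increments '[{"offset": [0,0,0],"dr": [0,0,0],"gripper": 0.35},{"offset": [0,0,0],"dr": [0,0,0],"gripper": 0.2},{"offset": [0,0,0],"dr": [0,0,0],"gripper": -0.06},{"offset": [0,0,0],"dr": [0,0,0],"gripper": -0.06},{"offset": [0,0,0],"dr": [0,0,0],"gripper": -0.06},{"offset": [0,0,0.04],"dr": [0,0,0],"gripper": -0.06},{"offset": [0.0,0,0.1],"dr": [0,0,0],"gripper": -0.06},{"offset": [0.0,0,0.17],"dr": [0,0,0],"gripper": -0.06},{"offset": [0.0,0,0.24],"dr": [0,0,0],"gripper": -0.06},{"offset": [0.0,0.0,0.3],"dr": [0,0,0],"gripper": -0.06}]'

```text
time_s: 22.47
eef_pos: [0.5048, -0.2142, 0.298]
ee_rot: [0.044, -0.033, 0.998, 0.001]
ft_force: [0.9, -0.2, -0.4]
finger_gap: 0.0495
```

Run:
```python
from st import *
go(c2w([-.029,-.19,.27]),toolR(5))
```

```text
[-0.512  0.118  0.906  1.881 -0.147  1.112  2.085] [ 0.5048 -0.2142  0.298 ]
case [-0.139 -0.49   0.298] fkerr [-0.0013 -0.0009  0.0013]
t 22.47 off [ 0.3    1.022 -0.093] dr [ 0.0002  0.0004 -0.0002]
```

Emit:
apply_moves --increments '[{"offset": [0.04,0.06,0],"dr": [0,0,0],"gripper": -0.06},{"offset": [0.08,0.15,0],"dr": [0,0,0],"gripper": -0.06},{"offset": [0.12,0.26,0],"dr": [0,0,0],"gripper": -0.06},{"offset": [0.16,0.37,0],"dr": [0,0,0],"gripper": -0.06},{"offset": [0.2,0.48,0],"dr": [0,0,0],"gripper": -0.06},{"offset": [0.24,0.6,0],"dr": [0,0,0],"gripper": -0.06},{"offset": [0.27,0.72,-0.02],"dr": [0,0,0],"gripper": -0.06},{"offset": [0.3,0.83,-0.05],"dr": [0,0,0],"gripper": -0.06},{"offset": [0.3,0.93,-0.08],"dr": [0,0,0],"gripper": -0.06},{"offset": [0.3,0.99,-0.09],"dr": [0,0,0],"gripper": -0.06}]'

```text
time_s: 23.3
eef_pos: [0.5946, 0.087, 0.2683]
ee_rot: [0.043, -0.035, 0.998, 0.001]
ft_force: [0.3, -1.1, 0.3]
finger_gap: 0.0498
```

Run:
```python
from st import *
t,d=snap('top','10'); s_,ds=snap('scene','10')
crop(t,255,385,130,220,6,'pics/c10.png'); crop(s_,210,310,170,300,5,'pics/c10s.png')
# plate height: median depth in patches; compare with shot 0
for n,dd,d0,us,vs in (('top',d,np.load('top0.npy'),(280,305),(172,186)),):
    g=np.array([(u,v) for u in range(*us) for v in range(*vs)])
    a=deproj(n,g,dd)[:,2]; b=deproj(n,g,d0)[:,2]; print('plate z now',np.median(a),a.std(),'start',np.median(b))
g=np.array([(u,v) for u in range(345,362) for v in range(187,191)])
for nm,dd in(('now',d),('start',np.load('top0.npy'))): print('tray',nm,np.median(deproj('top',g,dd)[:,2]))
g=np.array([(u,v) for u in range(346,362) for v in range(158,180)])
for nm,dd in(('now',d),('start',np.load('top0.npy'))): print('bottles',nm,np.mean(deproj('top',g,dd)[:,2]))
```

```text
[-0.867  0.249  0.731  1.813 -0.181  1.061  1.565] [0.5946 0.087  0.2683]
case [-0.0295 -0.1954  0.2683] fkerr [-0.0007 -0.0011  0.0015]
plate z now 0.13789717893216413 0.11236246956658236 start 0.1426036727077178
tray now 0.12771558365602287
tray start 0.12838548997077615
bottles now 0.17232117132813735
bottles start 0.16706827126612922
```

View pics/c10.png

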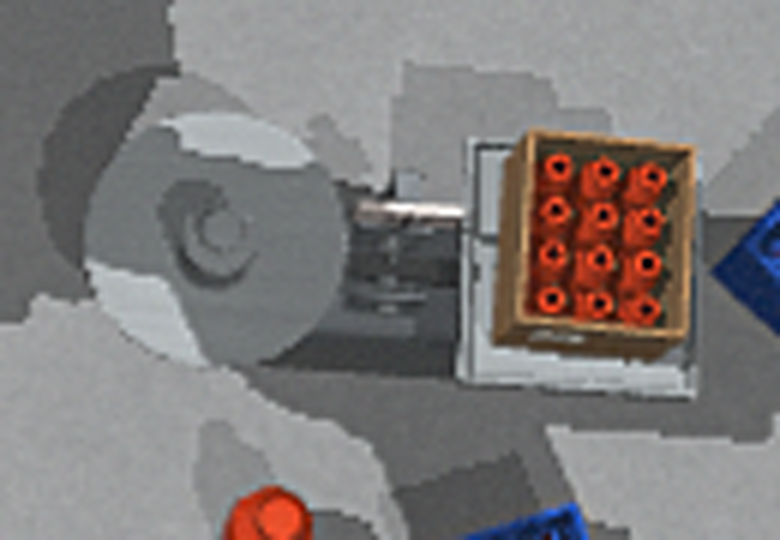

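View pics/c10s.png

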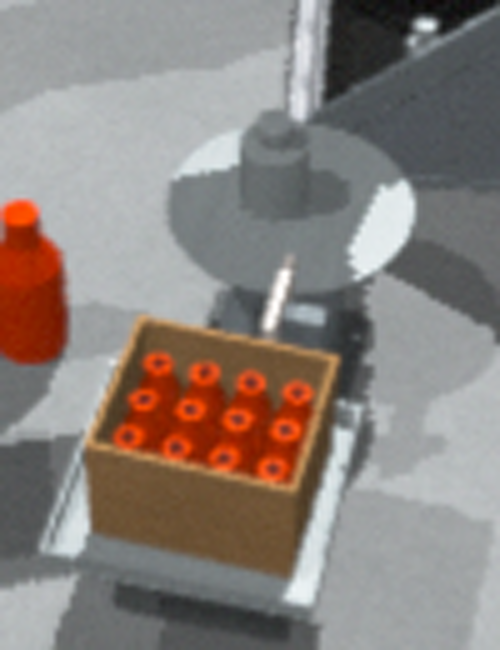

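Run:
```python
from st import *
t,d=snap('top','11'); d0=np.load('top0.npy')
def cmp(dd,us,vs):
    g=np.array([(u,v) for u in range(*us) for v in range(*vs)])
    a=deproj('top',g,dd)[:,2]; b=deproj('top',g,d0)[:,2]; m=(abs(b-.1425)<.012)&(abs(a-.138)<.012); return (a-b)[m].mean(),(a-b)[m].std()/np.sqrt(m.sum()),m.sum(),a[m].mean(),b[m].mean()
for k,dd in(('10',np.load('top10.npy')),('11',d)):
    for us,vs in (((276,310),(174,188)),((275,312),(150,160)),((298,310),(158,180))): print(k,np.round(cmp(dd,us,vs),5))
    # carton rim/bottles by projecting gradient-insensitive mean over whole carton
    g=np.array([(u,v) for u in range(343,364) for v in range(157,182)])
    a=deproj('top',g,dd)[:,2]-deproj('top',g,d0)[:,2]; print('carton',np.median(a),a[abs(a)<.02].mean())
    g=np.array([(u,v) for u in range(340,366) for v in range(189,192)])
    a=deproj('top',g,dd)[:,2]-deproj('top',g,d0)[:,2]; print('tray',np.median(a),a[abs(a)<.02].mean())
    ds=np.load('scene10.npy'); ds0=np.load('scene0.npy')
g=np.array([(u,v) for u in range(246,290) for v in range(200,224)])
a=deproj('scene',g,ds); b=deproj('scene',g,ds0); m=(abs(b[:,2]-.143)<.012)&(abs(a[:,2]-.138)<.012)
print('scene plate',a[m,2].mean(),b[m,2].mean(),m.sum())
```

```text
[-0.867  0.249  0.731  1.813 -0.181  1.062  1.566] [0.5945 0.0872 0.2686]
case [-0.0295 -0.1953  0.2686] fkerr [-0.0007 -0.0011  0.0015]
10 [-5.4100e-03  2.1000e-04  4.1300e+02  1.3711e-01  1.4251e-01]
10 [-5.7300e-03  2.6000e-04  2.8800e+02  1.3667e-01  1.4240e-01]
10 [-5.9200e-03  3.0000e-04  2.6200e+02  1.3696e-01  1.4288e-01]
carton 0.003341218231607712 0.0029995214248438712
tray 0.006255849818418646 0.005332057700946776
11 [-5.5900e-03  2.3000e-04  4.1100e+02  1.3694e-01  1.4253e-01]
11 [-5.4300e-03  2.7000e-04  2.8700e+02  1.3698e-01  1.4241e-01]
11 [-6.0600e-03  2.9000e-04  2.6100e+02  1.3681e-01  1.4287e-01]
carton 0.0030976269693325786 0.0027726618035086655
tray 0.004417050290412394 0.0046675568380141344
scene plate 0.1391292080100138 0.1442800869893764 853
```

Run:
```python
from st import *
for k,uv,z in(('S',(217.7,157.2),.072),('M',(160+507/7-.4,105+370/7-.4),.076)): print(k,w2c(cast('top',[uv],z)).round(4))
go(c2w([-.0295,-.190,.10]),toolR(5)); go(c2w([-.0295,-.190,.065]),toolR(5))
```

```text
[-0.865  0.248  0.733  1.813 -0.18   1.062  1.568] [0.5947 0.0848 0.2691]
case [-0.0295 -0.1977  0.2691] fkerr [-0.0007 -0.0011  0.0015]
S [[-0.0316 -0.1918  0.072 ]]
M [[-0.0386 -0.2529  0.076 ]]
t 23.45 off [-0.002  0.026 -0.564] dr [ 0.0003 -0.0003 -0.0023]
t 23.45 off [-0.002  0.026 -0.68 ] dr [ 0.0003 -0.0003 -0.0023]
```

Emit:
apply_moves --increments '[{"offset": [0,0.01,-0.06],"dr": [0,0,-0.002],"gripper": 0.1},{"offset": [-0.002,0.02,-0.14],"dr": [0,0,-0.002],"gripper": 0.1},{"offset": [-0.003,0.02,-0.23],"dr": [0,0,-0.002],"gripper": 0.1},{"offset": [-0.003,0.02,-0.32],"dr": [0,0,-0.002],"gripper": 0.1},{"offset": [-0.003,0.02,-0.4],"dr": [0,0,-0.002],"gripper": 0.1},{"offset": [-0.003,0.02,-0.46],"dr": [0,0,-0.002],"gripper": 0.1},{"offset": [-0.003,0.02,-0.5],"dr": [0,0,-0.002],"gripper": 0.1},{"offset": [-0.003,0.02,-0.53],"dr": [0,0,-0.002],"gripper": 0.1},{"offset": [-0.003,0.02,-0.53],"dr": [0,0,-0.002],"gripper": 0.1},{"offset": [-0.003,0.02,-0.53],"dr": [0,0,-0.002],"gripper": 0.1}]'

```text
time_s: 24.28
eef_pos: [0.5943, 0.0889, 0.1105]
ee_rot: [0.044, -0.032, 0.999, 0.001]
ft_force: [-0.2, -0.4, 0.0]
finger_gap: 0.0421
```

Run:
```python
from st import *
s_,_=snap('scene','12'); crop(s_,260,340,110,200,7,'pics/c12.png')
t,_=snap('top','12'); crop(t,180,260,130,190,8,'pics/c12t.png')
go(c2w([-.0305,-.191,.065]),toolR(5))
```

```text
[-0.76   0.437  0.63   1.968 -0.356  0.755  1.7  ] [0.5943 0.0889 0.1105]
case [-0.0295 -0.1936  0.1105] fkerr [-0.0006 -0.0011  0.0015]
t 24.38 off [-0.005  0.007 -0.153] dr [-0.0004  0.0008  0.0014]
```

View pics/c12.png

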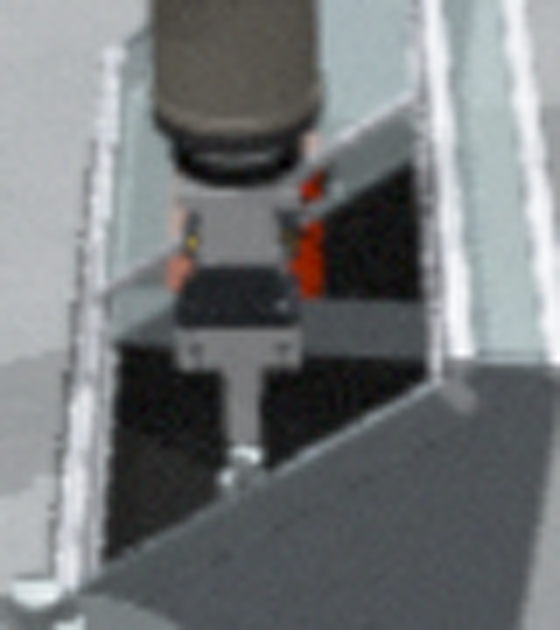

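View pics/c12t.png

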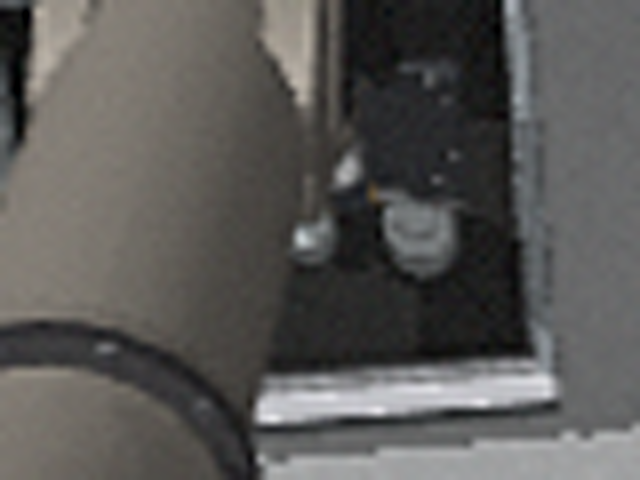

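Emit:
apply_moves --increments '[{"offset": [-0.002,0.004,-0.03],"dr": [0,0,0],"gripper": 0.1},{"offset": [-0.004,0.007,-0.065],"dr": [0,0,0],"gripper": 0.1},{"offset": [-0.004,0.007,-0.1],"dr": [0,0,0],"gripper": 0.1},{"offset": [-0.004,0.007,-0.135],"dr": [0,0,0],"gripper": 0.1},{"offset": [-0.004,0.007,-0.152],"dr": [0,0,0],"gripper": 0.1},{"offset": [-0.004,0.007,-0.152],"dr": [0,0,0],"gripper": 0.1},{"offset": [-0.004,0.007,-0.152],"dr": [0,0,0],"gripper": 0.4},{"offset": [-0.004,0.007,-0.152],"dr": [0,0,0],"gripper": 1},{"offset": [-0.004,0.007,-0.152],"dr": [0,0,0],"gripper": 1},{"offset": [-0.004,0.007,-0.152],"dr": [0,0,0],"gripper": 1}]' --squeeze 20

```text
time_s: 25.22
eef_pos: [0.593, 0.0916, 0.0646]
ee_rot: [0.044, -0.032, 0.999, 0.002]
ft_force: [-0.4, 0.5, 0.1]
finger_gap: 0.0195
```

Run:
```python
from st import *
print(s['finger_gap'],s['ft_force'])
```

```text
[-0.721  0.5    0.578  1.997 -0.414  0.669  1.743] [0.593  0.0916 0.0646]
case [-0.0307 -0.1908  0.0646] fkerr [-0.0006 -0.0012  0.0014]
0.019512784109152036 [-0.3949049   0.49806875  0.09173457]
```

Emit:
apply_moves --increments '[{"offset": [0,0,0.02],"dr": [0,0,0],"gripper": 1},{"offset": [0,0,0.07],"dr": [0,0,0],"gripper": 1},{"offset": [0,0,0.14],"dr": [0,0,0],"gripper": 1},{"offset": [0,0,0.22],"dr": [0,0,0],"gripper": 1},{"offset": [0,0,0.31],"dr": [0,0,0],"gripper": 1},{"offset": [0,0,0.4],"dr": [0,0,0],"gripper": 1},{"offset": [0,0,0.49],"dr": [0,0,0],"gripper": 1},{"offset": [0,0,0.57],"dr": [0,0,0],"gripper": 1},{"offset": [0,0,0.63],"dr": [0,0,0],"gripper": 1},{"offset": [0,0,0.68],"dr": [0,0,0],"gripper": 1}]'

```text
time_s: 26.05
eef_pos: [0.5929, 0.0912, 0.2705]
ee_rot: [0.044, -0.032, 0.999, 0.002]
ft_force: [-0.4, -0.9, -2.1]
finger_gap: 0.0195
```

Run:
```python
from st import *
print(s['finger_gap'],s['ft_force'])
T=toolR(5)
# large location on plate: knob top in top10 crop (220,232)/6
print('L on plate',cast('top',[(255+220/6-.42,130+232/6-.42)],.137+.075))
run([('p2',(.558,-.213,.27),T),('pl',(.558,-.213,.19),T)],q)
go([.558,-.213,.27],T)
s_,_=snap('scene','13'); crop(s_,200,350,60,260,3,'pics/c13.png')
```

```text
[-0.886  0.245  0.743  1.815 -0.18   1.062  1.551] [0.5929 0.0912 0.2705]
case [-0.0309 -0.1911  0.2705] fkerr [-0.0007 -0.0011  0.0015]
0.019524678680149635 [-0.3790917  -0.88873274 -2.07838024]
L on plate [[ 0.50526285 -0.20968814  0.212     ]]
   p2 [ 0.56 -0.21  0.27] [-0.42  0.27  0.85  1.82 -0.27  1.08  2.16] 0.0
   pl [ 0.56 -0.21  0.19] [-0.36  0.36  0.79  1.91 -0.37  0.93  2.24] 0.0
t 26.05 off [-0.116 -1.014 -0.002] dr [-0.0007  0.0008  0.0015]
```

View pics/c13.png

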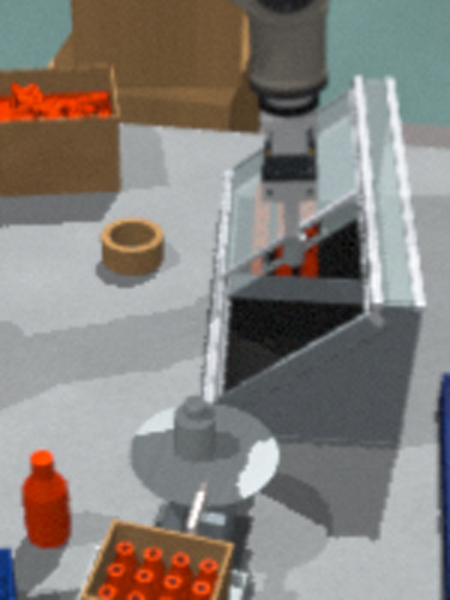

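Emit:
apply_moves --increments '[{"offset": [-0.005,-0.03,0],"dr": [0,0,0],"gripper": 1},{"offset": [-0.01,-0.1,0],"dr": [0,0,0],"gripper": 1},{"offset": [-0.02,-0.2,0],"dr": [0,0,0],"gripper": 1},{"offset": [-0.035,-0.31,0],"dr": [0,0,0],"gripper": 1},{"offset": [-0.05,-0.43,0],"dr": [0,0,0],"gripper": 1},{"offset": [-0.065,-0.55,0],"dr": [0,0,0],"gripper": 1},{"offset": [-0.08,-0.67,0],"dr": [0,0,0],"gripper": 1},{"offset": [-0.095,-0.79,0],"dr": [0,0,0],"gripper": 1},{"offset": [-0.11,-0.9,0],"dr": [0,0,0],"gripper": 1},{"offset": [-0.116,-1.0,0],"dr": [0,0,0],"gripper": 1}]'

```text
time_s: 26.93
eef_pos: [0.556, -0.2114, 0.2674]
ee_rot: [0.043, -0.031, 0.999, 0.002]
ft_force: [0.6, 0.6, -1.3]
finger_gap: 0.0194
```

Run:
```python
from st import *
print(s['finger_gap'],s['ft_force'])
go([.560,-.213,.195],toolR(5))
```

```text
[-0.425  0.266  0.851  1.825 -0.271  1.076  2.156] [ 0.556  -0.2114  0.2674]
case [-0.0877 -0.4906  0.2674] fkerr [-0.0016 -0.0007  0.0017]
0.019399790509530924 [ 0.60298286  0.619546   -1.27987244]
t 26.93 off [ 0.013 -0.005 -0.241] dr [-0.0002 -0.0008  0.0024]
```

Emit:
apply_moves --increments '[{"offset": [0.005,-0.003,-0.05],"dr": [0,0,0],"gripper": 1},{"offset": [0.01,-0.005,-0.11],"dr": [0,0,0],"gripper": 1},{"offset": [0.013,-0.005,-0.17],"dr": [0,0,0],"gripper": 1},{"offset": [0.013,-0.005,-0.21],"dr": [0,0,0],"gripper": 1},{"offset": [0.013,-0.005,-0.235],"dr": [0,0,0],"gripper": 1},{"offset": [0.013,-0.005,-0.245],"dr": [0,0,0],"gripper": 1},{"offset": [0.013,-0.005,-0.25],"dr": [0,0,0],"gripper": 1},{"offset": [0.013,-0.005,-0.255],"dr": [0,0,0],"gripper": 1},{"offset": [0.013,-0.005,-0.26],"dr": [0,0,0],"gripper": 1},{"offset": [0.013,-0.005,-0.265],"dr": [0,0,0],"gripper": 1}]'

```text
time_s: 27.77
eef_pos: [0.5622, -0.2101, 0.1892]
ee_rot: [0.044, -0.032, 0.999, 0.001]
ft_force: [-0.2, -0.6, -0.7]
finger_gap: 0.0192
```

Run:
```python
from st import *
print(s['finger_gap'],s['ft_force'])
s_,_=snap('scene','14'); crop(s_,225,305,160,240,7,'pics/c14.png')
```

```text
[-0.363  0.363  0.795  1.902 -0.371  0.931  2.24 ] [ 0.5622 -0.2101  0.1892]
case [-0.0814 -0.4898  0.1892] fkerr [-0.0016 -0.0007  0.0017]
0.019227100972876058 [-0.21944709 -0.58593441 -0.68614337]
```

View pics/c14.png

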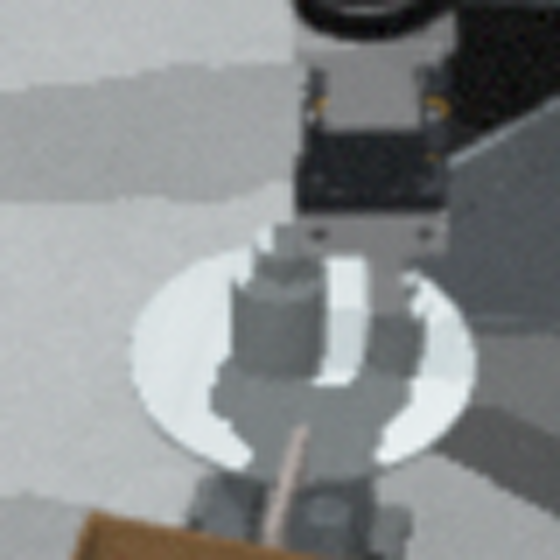

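Emit:
apply_moves --increments '[{"offset": [0,0,-0.003],"dr": [0,0,0],"gripper": 1},{"offset": [0,0,-0.006],"dr": [0,0,0],"gripper": 1},{"offset": [0,0,-0.009],"dr": [0,0,0],"gripper": 1},{"offset": [0,0,-0.012],"dr": [0,0,0],"gripper": 1},{"offset": [0,0,-0.015],"dr": [0,0,0],"gripper": 1},{"offset": [0,0,-0.018],"dr": [0,0,0],"gripper": 1},{"offset": [0,0,-0.02],"dr": [0,0,0],"gripper": 1},{"offset": [0,0,-0.02],"dr": [0,0,0],"gripper": 1},{"offset": [0,0,-0.02],"dr": [0,0,0],"gripper": 1},{"offset": [0,0,-0.02],"dr": [0,0,0],"gripper": 1}]'

```text
time_s: 28.65
eef_pos: [0.5618, -0.2101, 0.1827]
ee_rot: [0.043, -0.032, 0.999, 0.001]
ft_force: [0.1, 0.6, -0.6]
finger_gap: 0.0191
```

Run:
```python
from st import *
print(s['finger_gap'],s['ft_force'])
t,_=snap('top','15')
print(r.get_state()['ft_force'])
```

```text
[-0.357  0.371  0.79   1.908 -0.379  0.92   2.247] [ 0.5618 -0.2101  0.1827]
case [-0.0818 -0.4897  0.1827] fkerr [-0.0016 -0.0007  0.0017]
0.019147520213609253 [ 0.06124709  0.63524778 -0.58740484]
[ 0.0918316   0.94845346 -0.42656092]
```

Emit:
apply_moves --increments '[{"offset": [0,0,-0.003],"dr": [0,0,0],"gripper": 1},{"offset": [0,0,-0.003],"dr": [0,0,0],"gripper": 1},{"offset": [0,0,-0.003],"dr": [0,0,0],"gripper": 0.5},{"offset": [0,0,-0.003],"dr": [0,0,0],"gripper": 0.4},{"offset": [0,0,-0.003],"dr": [0,0,0],"gripper": 0.2},{"offset": [0,0,-0.003],"dr": [0,0,0],"gripper": 0.1},{"offset": [0,0,-0.003],"dr": [0,0,0],"gripper": 0.1},{"offset": [0,0,0.03],"dr": [0,0,0],"gripper": 0.1},{"offset": [0,0,0.09],"dr": [0,0,0],"gripper": 0.1},{"offset": [0,0,0.16],"dr": [0,0,0],"gripper": 0.1}]'

```text
time_s: 29.53
eef_pos: [0.5612, -0.2101, 0.2312]
ee_rot: [0.043, -0.032, 0.999, 0.001]
ft_force: [0.4, 0.3, 0.7]
finger_gap: 0.0421
```

Emit:
apply_moves --increments '[{"offset": [0,0,0.08],"dr": [0,0,0],"gripper": 0.1},{"offset": [0,0,0.16],"dr": [0,0,0],"gripper": 0.1},{"offset": [0.01,0.05,0.22],"dr": [0,0,0],"gripper": 0.1},{"offset": [0.03,0.15,0.26],"dr": [0,0,0],"gripper": 0.1},{"offset": [0.05,0.26,0.3],"dr": [0,0,0],"gripper": 0.1},{"offset": [0.07,0.38,0.33],"dr": [0,0,0],"gripper": 0.1},{"offset": [0.09,0.5,0.36],"dr": [0,0,0],"gripper": 0.1},{"offset": [0.11,0.61,0.4],"dr": [0,0,0],"gripper": 0.1},{"offset": [0.12,0.71,0.44],"dr": [0,0,0],"gripper": 0.1},{"offset": [0.13,0.8,0.47],"dr": [0,0,0],"gripper": 0.1}]'

```text
time_s: 30.37
eef_pos: [0.6009, 0.032, 0.3734]
ee_rot: [0.044, -0.032, 0.999, 0.002]
ft_force: [0.7, 0.4, -0.3]
finger_gap: 0.042
```

Emit:
apply_moves --increments '[{"offset": [0,0.03,0.02],"dr": [0,0,0],"gripper": 0.1},{"offset": [0,0.08,0.04],"dr": [0,0,0],"gripper": 0.1},{"offset": [0,0.15,0.06],"dr": [0,0,0],"gripper": 0.1},{"offset": [0,0.22,0.06],"dr": [0,0,0],"gripper": 0.1},{"offset": [0,0.3,0.06],"dr": [0,0,0],"gripper": 0.1},{"offset": [0,0.38,0.06],"dr": [0,0,0],"gripper": 0.1},{"offset": [0,0.44,0.06],"dr": [0,0,0],"gripper": 0.1},{"offset": [0,0.47,0.06],"dr": [0,0,0],"gripper": 0.1},{"offset": [0,0.48,0.06],"dr": [0,0,0],"gripper": 0.1},{"offset": [0,0.48,0.06],"dr": [0,0,0],"gripper": 0.1}]'

```text
time_s: 31.2
eef_pos: [0.6008, 0.1736, 0.3899]
ee_rot: [0.044, -0.032, 0.999, 0.001]
ft_force: [-0.1, -0.1, -0.1]
finger_gap: 0.0423
```

Run:
```python
from st import *
t,d=snap('top','16'); s_,ds=snap('scene','16'); d0=np.load('top0.npy'); ds0=np.load('scene0.npy')
crop(t,150,390,100,230,3,'pics/c16.png'); crop(s_,200,350,60,310,2.4,'pics/c16s.png')
for us,vs in (((276,310),(176,188)),((302,310),(158,180)),((272,280),(160,184))):
    g=np.array([(u,v) for u in range(*us) for v in range(*vs)])
    a=deproj('top',g,d)[:,2]; b=deproj('top',g,d0)[:,2]; m=(abs(b-.1425)<.012)&(abs(a-.130)<.012); print((a-b)[m].mean(),m.sum(),a[m].mean())
g=np.array([(u,v) for u in range(250,262) for v in range(206,222)]+[(u,v) for u in range(278,290) for v in range(206,218)])
a=deproj('scene',g,ds)[:,2]; b=deproj('scene',g,ds0)[:,2]; m=(abs(b-.143)<.012)&(abs(a-.13)<.015); print('scene',(a-b)[m].mean(),m.sum())
g=np.array([(u,v) for u in range(340,366) for v in range(189,192)])
a=deproj('top',g,d)[:,2]-deproj('top',g,d0)[:,2]; print('tray',np.median(a),a[abs(a)<.03].mean())
```

```text
[-0.983  0.217  0.715  1.58  -0.126  1.313  1.377] [0.6008 0.1736 0.3899]
case [-0.0174 -0.1095  0.3899] fkerr [-0.0008 -0.001   0.0016]
-0.013128138230363955 363 0.12938249834492022
-0.013287318497851945 172 0.12979487965996117
-0.012918989548964156 186 0.12940133390846575
scene -0.012215595459932267 264
tray 0.012024144104360812 0.010749762710587743
```

View pics/c16.png

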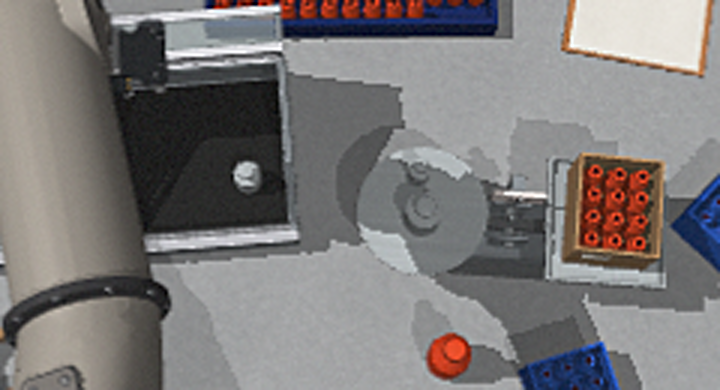

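View pics/c16s.png

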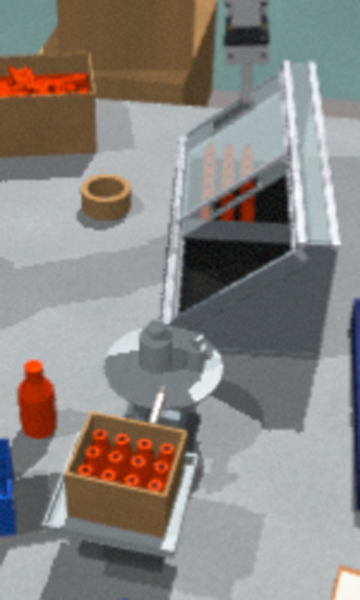

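The plate has dropped 13 mm of the 15 mm to level, so the beam is within about 0.015 rad. Both weights stand on the plate, the 200 g is still in the case, and the arm is clear, so I'm handing in.

```bash
python3 -c "
from plant import r
print(r.sign_off(), r.get_state()['time_s'])"
```

```text
the job is handed in; nothing more can be done
the job is handed in; nothing more can be done
```

I slid the right-hand door back and set the 500 g and the 100 g weight on the round plate. I handed the job in at about 31 s with the gripper empty and clear of everything.

- **Door:** it measured about 0.255 m of its 0.262 m travel. I pushed it first through the hand slot and then by its bare edge. That was measured just after the push. The arm hid the door in the last top view, so I did not measure it again.
- **Weighing:** with 500 g alone the plate had sunk about 5.4 mm, which puts the carton at roughly 625–630 g. With 600 g on, the plate is 12–13 mm below its starting height, where level would be 15 mm. That is a tilt of about +0.015 to +0.02 rad, or about 25–30 g short. Using the 200 g instead would overshoot by about 70 g, so 600 g is the nearest.
- **Last pictures:** both weights stand upright on the plate, the 200 g is still in the case, and the carton is on its tray. The bottle and tape roll look undisturbed.
- **Disagreements:** the tray had risen only 11–12 mm where the plate had dropped 13 mm, which I put down to depth noise. It would not change the choice of weights.
- **Joint limits:** early on, a 40° tool tilt drove joints 3, 4 and 6 onto their limits. Joint 3 read 1.375 rad against the stated 1.37, joint 4 read 2.461 against 2.46, and joint 6 stayed just inside. I backed off and worked nearly vertical from then on. Those two readings could count against the joint-range rule.

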